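Lock the hood on the egg candling lamp and switch it on

TASK

Get the egg candling lamp ready: take the loose black hood from the table, set it on the lamp's slanting collar with its lugs in the two slots, push it down against the spring and turn it a quarter turn clockwise (looking down on the collar) so that it locks and stays locked when let go; do not force it. Then push the lamp's toggle switch fully over to the back. Leave the loupe, egg cup and egg carton where they are.

Things in the scene. Friction and masses are not known exactly. Their poses are not given: they have to be found in the camera images.
- hood_center (a point): The loose hood, about 0.12 kg, 62 mm high, upright on the table at first. This point: on its axis, half-way up its barrel, 40 mm above its underside; z is its axis (up), x its long direction. Black open-topped oblong barrel, 46 mm (x) by 30 mm (y), from 18 to 62 mm above the underside: grip it across the 30 mm. Below it a round shoulder 60 mm across, 13 to 18 mm up.
- hood: The same hood, origin at the centre of its underside. Under the shoulder is an aluminium plug 34 mm across and 13 mm high; at its very bottom two lugs stick out along +x and -x, 50 mm over both tips, each 10 mm wide (y) and 4 mm thick. The hood is the same after a half turn about z.
- collar: Steel bayonet collar, 64 mm across, on the lamp's head; the lamp is fixed, its mouth 0.15 m up. Origin: centre of the mouth, in its top face. z: its axis, outward, leaning 30 degrees from vertical to the lamp's front (roughly to the robot). Mouth 39 mm wide through a 7 mm flange, with two lug slots along +x and -x, 15 mm wide, out to 28 mm from the axis; the same after a half turn.
- lens (a joint): White sprung lens plate, 28 mm across, that closes the collar 5 mm below the mouth's top face; its value is how far it is pressed in (m, 0 to 0.012). 3 N to start it, then 1 N more per mm. With the hood's x along the collar's x (either sense) its lugs go through the slots; they clear the flange when the hood's underside is over 11 mm below the mouth; at 13 mm the shoulder meets the collar.
- locked (a point): Fixed point on the collar's axis, 32 mm outside the mouth: where hood_center stands when locked (gap of 5 mm under the shoulder). With the hood pressed fully down, turn it clockwise seen from outside (negative about collar z; the other way is blocked). From 74 to 96 degrees of turn (aim at 86; stop at the end) the lugs are under 3 mm deep pockets; let up, the spring lifts them in.
- switch (a joint): The lamp's toggle switch, on the lamp's foot to the right of the head seen from the robot: 0 leaning fully to the front of the lamp (off), 1.0 rad fully over to the back (on). It stays where it is left, pushed over by about 1 to 2 N at the ball.
- switch_tip (a point): Centre of the 26 mm black ball at the end of the switch's steel stalk, 60 mm above the pivot along the stalk. From off to on it swings 57 mm towards the lamp's back: horizontally opposite to the way the collar's axis leans. It runs 105 mm beside the collar's centre line, about 87 mm above the table at both ends and 94 mm midway.
- loupe_center (a point): An aluminium stand loupe, a bystander: round, 48 mm across, 52 mm high, the point at its middle.
- eggcup_center (a point): A white egg cup with a brown egg in it, a bystander: 48 mm across, 85 mm high, the point half-way up.
- carton_center (a point): A grey pulp carton of eggs, a bystander: 108 by 156 by 66 mm high, the point in its middle, x along its short side.

How it is judged:
By the outcome, as a careful person would: the job done as asked, in the order asked, and still so for the second after the job is handed in, with the robot touching nothing.
It also fails if it takes over 59 s, if anything falls off the work surface, if the arm or the gripper's body presses on something with over 40 N, if the wrist force passes 120 N, or if a joint passes its speed limit or range.

ROBOT

A 6-joint arm with a two-finger parallel gripper is mounted at the origin on the work surface. World frame = base frame: x ahead of the robot, y to its left, z up, the work surface at z = 0. Lengths are in m, angles in rad, forces in N, time in s.
With the tool pointing down it reaches from about 0.35 to 0.775 m from the base axis. Payload 7.3 kg.
Tool frame: the origin (TCP) lies midway between the tips of the shut fingers; the grasp point (between the pads) lies 19 mm behind it; z points along the fingers, y is the direction in which the jaws open and shut (so a half turn about z gives the same grasp; the last joint's range is limited). The gripper opens to 92 mm and grips with 3 to 60 N. Pads are 19 mm wide; open, the fingers measure 130 mm over their backs; the gripper's body (75 mm by 190 mm) begins 47 mm behind the grasp point.
Start: joints at [1.017, 0.342, 1.524, -0, 1.275, -0.146], TCP at [0.208, 0.482, 0.227] pointing down, gripper open.
Joint ranges: [-2.53, 2.53], [-0.77, 2.02], [0.04, 2.7], [-1, 4.14], [0.28, 2.66], [-3.11, 3.11]. Speed limits (rad/s): [2.57, 2.57, 3.14, 3.14, 3.14, 3.14].

INTERFACE

Orientations are given as [roll, pitch, yaw] about the fixed x, y, z axes, in that order (R = Rz(yaw) Ry(pitch) Rx(roll)).
In Python, from cell import robot, imaging gives the robot as it stands. The module is installed in compiled form; this text tells all that it offers.
- The arm moves only by the tool send_rows, never from a script. Its argument "plan" is a list of rows, each a list of 3 entries, a list of its own where there are three numbers: the shift along the world's x, y, z in m, then the turn, a rotation vector about the world's x, y, z in rad, then the closure in counts, from 0 (fully open) to 255 (shut). A call has 1 to 20 rows; each row shifts and turns the commanded pose from where the row before left it; what a row does not reach is not made up. A row lasts 1/10 s, in which the tool goes at most 50 mm and 8.59 degrees, less where a joint would pass 70% of its speed; a pose out of reach is approached as far as the arm can. A call is refused whole if a number of a shift passes 0.05 or a number of a turn 0.15, either way. A call with a gripper value outside its range is refused whole. The fingers move at their own pace and stop on an object; "newtons" is the grip in N (left out, the last holds). Time passes only in rows, so rows that do not move let the fingers close. It gives the time, the measured TCP pose, the force and the opening at its end, in the units of the state.
- robot.observe(): the state, without advancing time (a new reading comes with each control period).
- imaging.read_camera(name): name is "side" or "top" or "wrist"; returns a dict with "pixels" (480x640x3 uint8, red, green, blue), "fx", "fy", "cx", "cy" (pixels), "world_from_camera" (4x4, takes a point from camera to world coordinates). Camera axes: x right, y down, z forward; pixel columns grow to the right and rows downward; lengths in m; the calibration is good to about 2 mm. A picture is of the moment at which its call begins. There is no depth.
- robot.hand_in(): hands the job in, once; it reports no verdict.
The state is a dict: "time": time; "qpos": joint angles; "qvel": joint speeds; "joint_efforts": joint torques, N m; "tool_pos": TCP position; "tool_rot": TCP orientation; "contact_force": force on the tool from outside, world axes, zero at the start; "torque": the same for the moment, N m; "opening": finger opening in m.
Only numpy, scipy, OpenCV 4.12 (cv2) and the standard library are available. Lean on these libraries where they do the work, as an engineer would, in place of code of your own. Each camera call takes 0.05 s, during which the arm holds its last target.

## Working session

There is one attempt and no reset: what is moved stays moved. The work goes in short steps, Python scripts to look and compute and a tool call to move; the robot and the scene stay as the last step left them, time stands still between calls to the robot, and variables do not carry over. Pictures are saved under pics/ and viewed, and the job is handed in when it is done.

Besides the shell and the picture viewer there is one more tool, called after "Call:" by a JSON object that holds its "op" and its "data", one argument or row to a line. send_rows: Moves the arm, as the interface text tells. Its arguments: {"type":"object","properties":{"plan":{"type":"array"},"newtons":{"type":"number"}},"required":["plan"]}

```bash
mkdir -p pics
cat > h.py <<'E'
import numpy as np,cv2
from cell import robot,imaging
from scipy.spatial.transform import Rotation as R
def snap(n,f):
    d=imaging.read_camera(n); cv2.imwrite('pics/'+f+'.png',d['pixels'][:,:,::-1]); np.save('pics/'+f+'.npy',dict(d),allow_pickle=True); return d
def load(f): return np.load('pics/'+f+'.npy',allow_pickle=True).item()
def proj(d,P):
    P=np.atleast_2d(P); T=np.linalg.inv(d['world_from_camera']); c=P@T[:3,:3].T+T[:3,3]
    return np.c_[d['fx']*c[:,0]/c[:,2]+d['cx'],d['fy']*c[:,1]/c[:,2]+d['cy']]
def ray(d,u,v):
    T=np.array(d['world_from_camera']); r=T[:3,:3]@np.array([(u-d['cx'])/d['fx'],(v-d['cy'])/d['fy'],1]); return T[:3,3],r/np.linalg.norm(r)
def onz(d,u,v,z):
    o,r=ray(d,u,v); return o+r*(z-o[2])/r[2]
def tri(l):
    A=np.zeros((3,3));b=np.zeros(3)
    for d,u,v in l:
        o,r=ray(d,u,v);M=np.eye(3)-np.outer(r,r);A+=M;b+=M@o
    p=np.linalg.solve(A,b); return p,[np.linalg.norm((np.eye(3)-np.outer(ray(d,u,v)[1],ray(d,u,v)[1]))@(p-ray(d,u,v)[0])) for d,u,v in l]
E
python3 - <<'E'
from h import *
np.set_printoptions(precision=4,suppress=True)
print(robot.observe())
for n in ['side','top','wrist']:
    d=snap(n,n+'0'); print(n,d['fx'],d['cx'],d['cy'],np.array(d['world_from_camera']))
E
```

```text
{'time': 0.0, 'qpos': array([ 1.017 ,  0.3427,  1.525 , -0.    ,  1.2754, -0.146 ]), 'qvel': array([-0.001 ,  0.0002,  0.0011, -0.0002,  0.0013, -0.0006]), 'joint_efforts': array([ -0.0007, -43.1241, -24.4222,   0.0717,   0.056 ,  -0.0001]), 'tool_pos': array([0.2079, 0.4816, 0.226 ]), 'tool_rot': array([-3.14  , -0.0002,  2.7338]), 'contact_force': array([-0.4668, -0.5166,  0.6138]), 'torque': array([-0.0161,  0.04  ,  0.0313]), 'opening': 0.09181178150609172}
side 482.32181708294837 310.66561170235275 237.81136921852976 [[ 0.8274 -0.308   0.4696  0.075 ]
 [-0.5616 -0.4552  0.6909 -0.6386]
 [ 0.001  -0.8354 -0.5496  0.6818]
 [ 0.      0.      0.      1.    ]]
top 561.7944943766569 328.99369040015176 233.04686822045275 [[-0.009  -0.9995  0.0314  0.506 ]
 [-0.9999  0.0088 -0.0088  0.0629]
 [ 0.0085 -0.0315 -0.9995  1.2199]
 [ 0.      0.      0.      1.    ]]
wrist 346.12780327611256 322.1505023044561 236.5015892044657 [[ 0.3964  0.882   0.2547  0.14  ]
 [ 0.9181 -0.3806 -0.1108  0.512 ]
 [-0.0008  0.2777 -0.9607  0.3846]
 [ 0.      0.      0.      1.    ]]
```

View pics/side0.png

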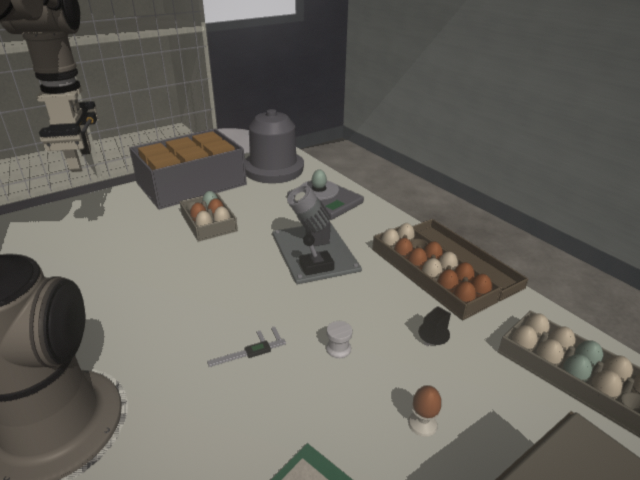

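View pics/top0.png

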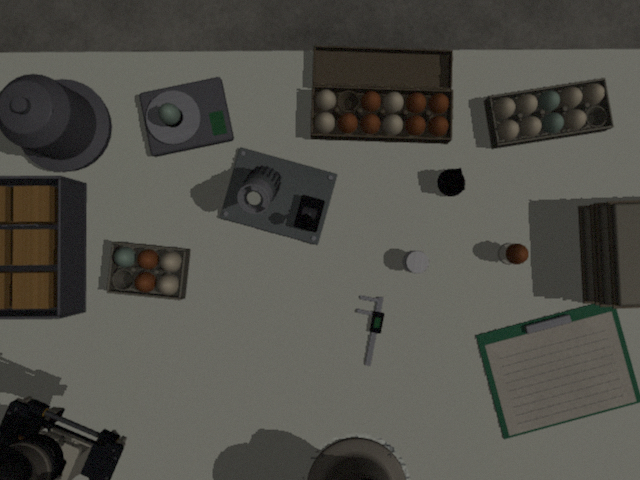

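View pics/wrist0.png

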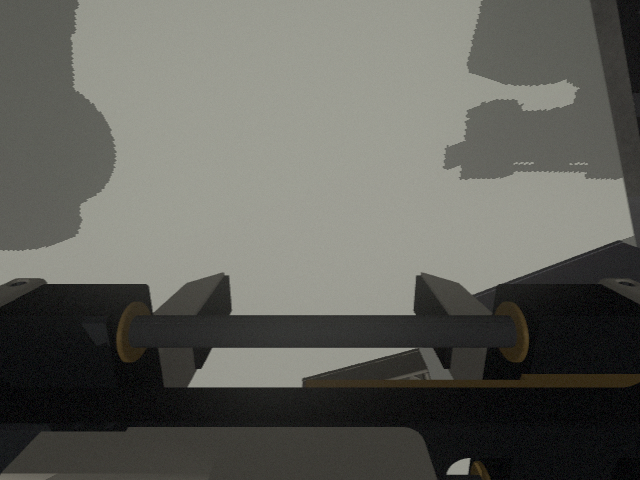

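The side view shows the hood at about (435,325), the collar at (300,197), the switch at (309,240) and the loupe at (339,338). In the top view the hood is at (451,181), the collar at (254,198) and the switch at (309,213). I'll enlarge these.

Run:
```python
from h import *
def crop(f,x,y,w,h,o,s):
    d=load(f)['pixels'][y:y+h,x:x+w,::-1]
    d=(255*(d/255.)**0.5).astype(np.uint8)
    return cv2.resize(d,(400,300),interpolation=cv2.INTER_CUBIC)
a=np.vstack([np.hstack([crop('side0',265,170,100,75,0,0),crop('side0',385,290,100,75,0,0)]),np.hstack([crop('top0',235,160,100,75,0,0),crop('top0',410,145,80,60,0,0)])])
cv2.imwrite('pics/z0.png',a)
```

```text
(no output)
```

View pics/z0.png

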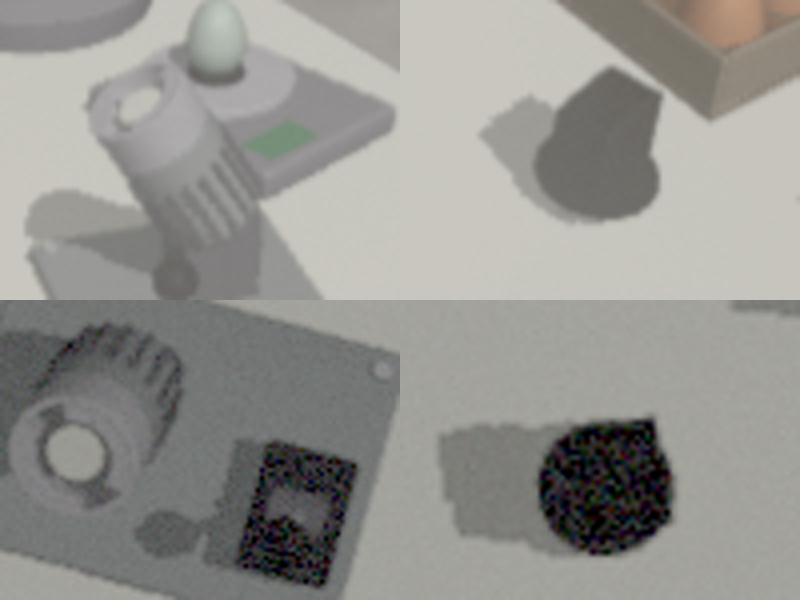

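Run:
```python
from h import *
np.set_printoptions(precision=4,suppress=True)
t=load('top0');s=load('side0')
print('hood shoulder',onz(t,451.5,182.6,.018), onz(s,435,331,.016))
print('collar',onz(t,254.2,198,.15), tri([(t,254.2,198),(s,265+137/4,170+103/4)]))
print('ball',onz(t,309,213,.087),onz(s,309,170+278/4,.087))
for p in [(50,412),(105,495),(77,452)]: print('slot',onz(t,235+p[0]/4,160+(p[1]-300)/4,.15))
for p in [(240,150),(335,175),(318,243),(219,215)]: print('plate',onz(t,*p,.012))
# camera in tool frame
w=load('wrist0');o=robot.observe()
T=np.eye(4);T[:3,:3]=R.from_euler('xyz',o['tool_rot']).as_matrix();T[:3,3]=o['tool_pos']
C=np.linalg.inv(T)@w['world_from_camera'];np.save('C.npy',C);print(C)
```

```text
hood shoulder [ 0.65   -0.2121  0.018 ] [ 0.659  -0.2094  0.016 ]
collar [0.6078 0.1955 0.15  ] (array([0.6087, 0.1954, 0.1476]), [np.float64(0.0008252465278308098), np.float64(0.0008252465278306627)])
ball [0.5825 0.0929 0.087 ] [0.5764 0.1055 0.087 ]
slot [0.627  0.2082 0.15  ]
slot [0.5871 0.1822 0.15  ]
slot [0.6078 0.1954 0.15  ]
plate [0.725  0.2427 0.012 ]
plate [0.6692 0.0382 0.012 ]
plate [0.5228 0.0761 0.012 ]
plate [0.5849 0.2884 0.012 ]
[[ 0.0002 -0.9606 -0.2779  0.0745]
 [ 1.      0.0001  0.0004  0.0007]
 [-0.0004 -0.2779  0.9606 -0.1584]
 [ 0.      0.      0.      1.    ]]
```

Call:
{"op": "send_rows", "data": {
  "plan": [
    [[0.029, -0.024, 0], [0, 0, 0.01], 0],
    [[0.029, -0.024, 0], [0, 0, 0.01], 0],
    [[0.029, -0.024, 0], [0, 0, 0.01], 0],
    [[0.029, -0.024, 0], [0, 0, 0.01], 0],
    [[0.029, -0.024, 0], [0, 0, 0.01], 0],
    [[0.029, -0.024, 0], [0, 0, 0.01], 0],
    [[0.029, -0.024, 0], [0, 0, 0.01], 0],
    [[0.029, -0.024, 0], [0, 0, 0.01], 0],
    [[0.029, -0.024, 0], [0, 0, 0.01], 0],
    [[0.0, 0, 0], [0, 0, 0.01], 0],
    [[0, 0, 0], [0, 0, 0], 0],
    [[0, 0, 0], [0, 0, 0], 0]
  ]
}}

```text
time: 1.35
tool_pos: [0.4683, 0.2665, 0.2265]
tool_rot: [-3.141, -0.001, 2.834]
contact_force: [-0.2, -0.1, -0.1]
opening: 0.0922
```

Run:
```python
from h import *
d=snap('wrist','w1'); o=robot.observe(); print(o['time'],o['tool_pos'],o['tool_rot'],o['qpos'])
```

```text
1.4 [0.46823808 0.26675097 0.22665923] [-3.14158304e+00 -6.35216085e-04  2.83485818e+00] [ 3.75348819e-01  3.67799965e-01  1.48558847e+00  4.09154315e-04
  1.28870340e+00 -8.88827026e-01]
```

View pics/w1.png

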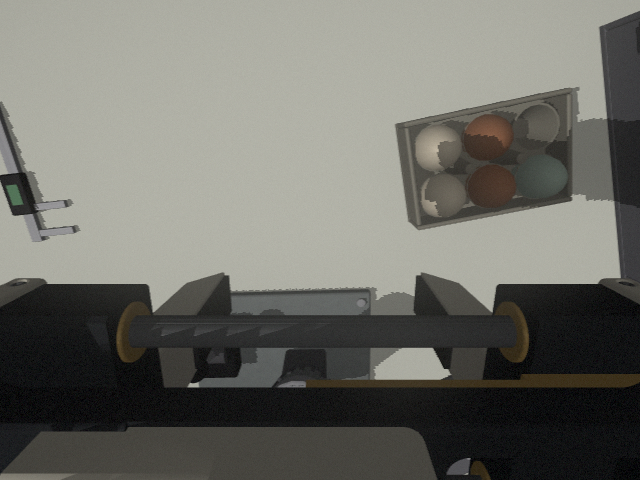

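The wrist picture shows the finger tips at about rows 275-380, with the table on the robot side above them. The lamp has to sit between the camera axis and the fingers, so I'm moving forward for that view.

Call:
{"op": "send_rows", "data": {
  "plan": [
    [[0.034, -0.021, 0.02], [0, 0, 0.015], 0],
    [[0.034, -0.021, 0.02], [0, 0, 0.015], 0],
    [[0.034, -0.021, 0.02], [0, 0, 0.015], 0],
    [[0, 0, 0], [0, 0, 0], 0],
    [[0, 0, 0], [0, 0, 0], 0]
  ]
}}

```text
time: 1.9
tool_pos: [0.5709, 0.2035, 0.2865]
tool_rot: [3.141, -0.0, 2.879]
contact_force: [0.7, 0.5, -0.1]
opening: 0.0918
```

Run:
```python
from h import *
d=snap('wrist','w2'); o=robot.observe(); print(o['time'],o['tool_pos'],o['tool_rot'],o['qpos'])
```

```text
1.95 [0.57005391 0.20395876 0.28611776] [-3.14140784e+00 -1.56175419e-03  2.87966688e+00] [ 2.16776347e-01  4.61565460e-01  1.17655354e+00  5.56550773e-04
  1.50494500e+00 -1.09213138e+00]
```

View pics/w2.png

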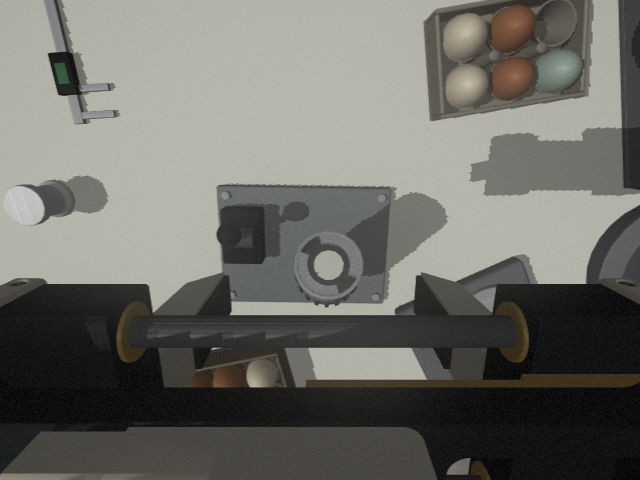

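Call:
{"op": "send_rows", "data": {
  "plan": [
    [[0.013, -0.002, -0.026], [-0.034, -0.127, 0], 0],
    [[0.014, -0.003, -0.027], [-0.034, -0.127, 0], 0],
    [[0, 0, 0], [0, 0, 0], 0],
    [[0, 0, 0], [0, 0, 0], 0]
  ]
}}

```text
time: 2.35
tool_pos: [0.5965, 0.1992, 0.2342]
tool_rot: [-3.141, 0.259, 2.881]
contact_force: [0.8, 0.5, 1.1]
opening: 0.0918
```

Run:
```python
from h import *
d=snap('wrist','w3'); o=robot.observe(); print(o['time'],o['tool_pos'],o['tool_rot'],o['qpos'])
f=[]
for n,(x,y,w,h) in [('w2',(200,170,200,150)),('w3',(220,135,200,150))]:
    p=load(n)['pixels'][:,:,::-1][y:y+h,x:x+w]; f.append(cv2.resize((255*(p/255.)**.6).astype(np.uint8),(800,600),interpolation=cv2.INTER_CUBIC))
    cv2.imwrite('pics/z_%s.png'%n,f[-1])
```

```text
2.4 [0.59830058 0.19905872 0.23585999] [3.14012055 0.26221266 2.87941435] [ 0.26515486  0.41372432  1.41932357 -0.14664692  1.08438769 -0.98961365]
```

View pics/w3.png

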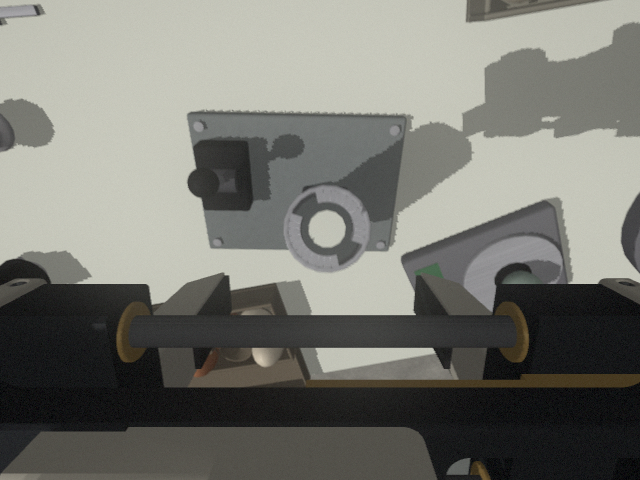

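View pics/z_w2.png

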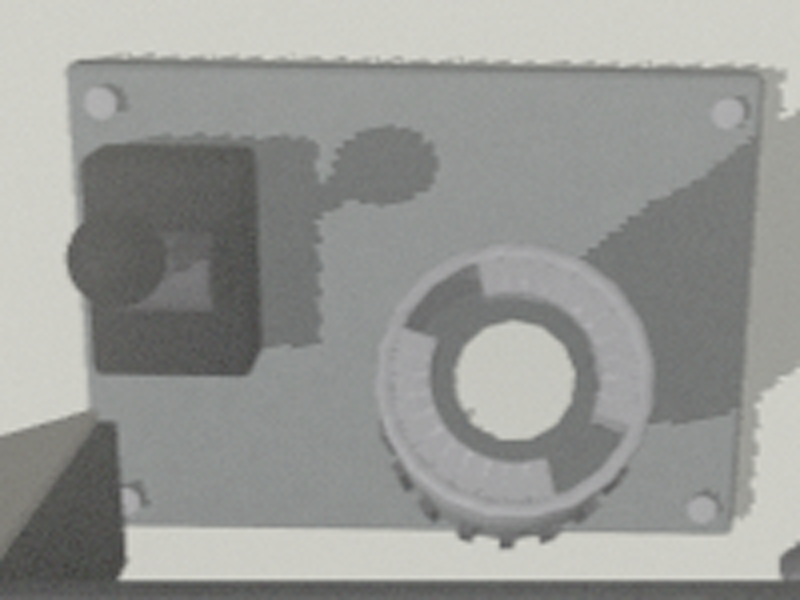

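View pics/z_w3.png

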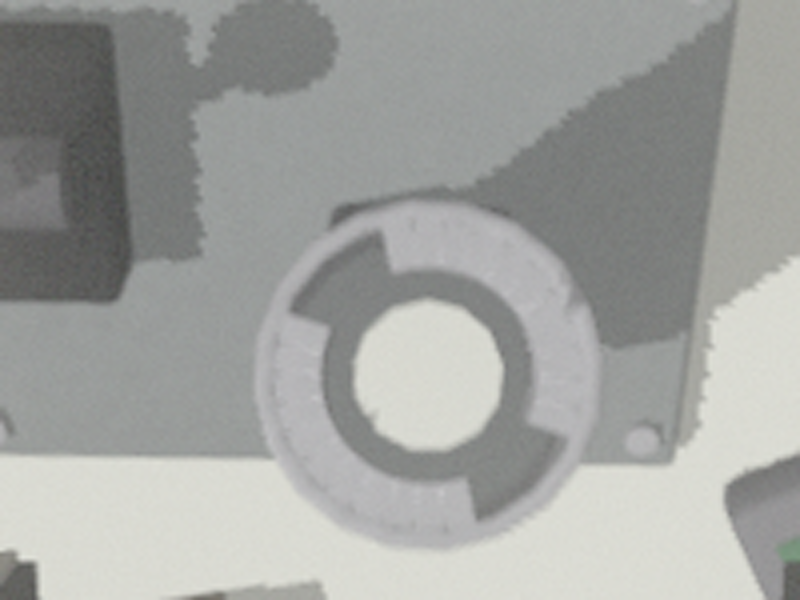

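```bash
cat > fit.py <<'E'
from h import *
from scipy.optimize import least_squares
np.set_printoptions(precision=4,suppress=True)
w2,w3,t,s=load('w2'),load('w3'),load('top0'),load('side0')
X=.027
m=np.array([[X,.0075,0],[X,-.0075,0],[.018,.0075,0],[.018,-.0075,0],[-X,-.0075,0],[-X,.0075,0],[-.018,-.0075,0],[-.018,.0075,0]])
p3=np.array([[288,312],[383,232],[330,325],[392,270],[567,437],[470,522],[528,428],[470,482]])/4+[220,135]
p2=np.array([[403,328],[478,265],[437,343],[483,297],[628,430],[553,492],[597,424],[546,460]])/4+[200,170]
def pose(p):
    az,lean,roll=p[3:6]
    z=np.array([np.sin(lean)*np.cos(az),np.sin(lean)*np.sin(az),np.cos(lean)])
    x0=np.array([-np.sin(az),np.cos(az),0]);x0=-x0 # right seen from robot
    y0=np.cross(z,x0); x=np.cos(roll)*x0+np.sin(roll)*y0
    return np.c_[x,np.cross(z,x),z]
if __name__=='__main__':
    def res(p,views):
        Rm=pose(p);W=m@Rm.T+p[:3]
        r=[]
        for v in views:
            if v=='3': r.append(proj(w3,W)-p3)
            if v=='2': r.append(proj(w2,W)-p2)
            if v=='t': r.append(.7*(proj(t,p[:3])-[[254.2,198]]))
            if v=='s': r.append(.7*(proj(s,p[:3])-[[265+137/4,170+103/4]]))
        return np.r_[np.concatenate(r).ravel(), (p[1-1+4]-np.pi/6)*50]
    # initial roll guess: x toward slot A (image upper-left in w3)
    for vs in ['3','2','32','32ts']:
        best=min((least_squares(res,[.608,.195,.15,2.88,.5236,r0],args=(vs,)) for r0 in np.linspace(0,2*np.pi,8,endpoint=False)),key=lambda q:q.cost)
        print(vs,best.cost,best.x[:3],np.degrees(best.x[3:]), pose(best.x)[:,0],pose(best.x)[:,2])
    print(res(best.x,'32ts')); np.save('collar.npy',best.x)
E
python3 fit.py
python3 - <<'E'
from h import *
np.set_printoptions(precision=4,suppress=True)
w2,w3=load('w2'),load('w3')
print('ball',tri([(w2,200+115/4,170+258/4),(w3,203,182)]))
print('plate dir',onz(w2,392,187,.012)-onz(w2,218,185,.012), onz(w3,406,115,.012)-onz(w3,188,113,.012))
print('loupe',onz(w2,25,204,.052))
E
```

```text
3 55.47000993629077 [0.5867 0.2065 0.1933] [ 79.1979  28.6646 211.4442] [-0.9238 -0.2897  0.2502] [0.0899 0.4712 0.8774]
2 30.216943993853832 [0.5861 0.2059 0.2143] [ 53.0917  28.6429 239.6325] [-0.859  -0.3019  0.4136] [0.2879 0.3833 0.8776]
32 120.42791698343541 [0.6083 0.2004 0.1515] [179.5225  30.9531 118.8974] [-0.7548 -0.477  -0.4503] [-0.5143  0.0043  0.8576]
32ts 123.69811992249458 [0.609  0.2002 0.1502] [178.296   30.7776 119.9433] [-0.759  -0.4768 -0.4434] [-0.5115  0.0152  0.8592]
[ 3.0279 -5.2847 -5.5242  0.959   0.55    0.6562  0.3309  0.6709 -2.3105
  5.6434  6.2351 -1.9818 -0.8609 -1.5406 -1.9794 -1.3929  2.5112 -2.8656
 -4.1737  2.1274  0.3104  0.403   0.9406  1.0437 -2.0572  3.9301  4.2277
 -0.1704 -1.1555 -2.0122 -0.8023  0.2752 -1.7314 -0.4451 -0.9705 -1.277
  0.6786]
ball (array([0.5698, 0.1024, 0.0925]), [np.float64(6.54683848007465e-06), np.float64(6.546838479895209e-06)])
plate dir [0.0589 0.2092 0.    ] [0.0575 0.208  0.    ]
loupe [ 0.4825 -0.1256  0.052 ]
```

The slots look wedge-shaped: 15 mm wide at the mouth and wider further out. I'll correct the model for that.

```bash
sed -i 's/^m=.*/Y=.0115;X=.0256\nm=np.array([[X,Y,0],[X,-Y,0],[.018,.0078,0],[.018,-.0078,0],[-X,-Y,0],[-X,Y,0],[-.018,-.0078,0],[-.018,.0078,0]])/' fit.py
python3 fit.py
python3 - <<'E'
from h import *
print('plate az', np.degrees(np.arctan2(.2085,.058))+90)
E
```

```text
3 6.4879967253198085 [0.6092 0.2004 0.1507] [157.3638  30.0822 138.0598] [-0.8201 -0.464  -0.335 ] [-0.4626  0.1929  0.8653]
2 4.8514506519079985 [0.6092 0.2004 0.1493] [153.1833  30.096  142.4471] [-0.8283 -0.4696 -0.3056] [-0.4475  0.2262  0.8652]
32 12.076474184017203 [0.6085 0.2005 0.1516] [156.531   30.2419 138.9986] [-0.8205 -0.4665 -0.3304] [-0.462   0.2006  0.8639]
32ts 15.545134737355182 [0.6092 0.2003 0.1503] [158.8874  30.2177 136.8918] [-0.8139 -0.4684 -0.3439] [-0.4695  0.1813  0.8641]
[-0.2842 -0.234  -0.158  -1.3055  0.0789  1.0308  0.7367  0.4945  0.3998
  0.36    1.1324  0.1242 -0.4874 -1.8061 -1.974  -1.0472 -0.042   0.4009
  0.0512  0.1284 -0.0003  0.2067  1.2709  0.7416  0.0956  0.4209  0.1055
  1.949  -0.8205 -1.689  -0.7925  0.7555 -1.7887 -0.5017 -0.9572 -1.3325
  0.19  ]
plate az 164.45463160395656
```

Run:
```python
from h import *
np.set_printoptions(precision=4,suppress=True)
w2,w3,t,s=load('w2'),load('w3'),load('top0'),load('side0')
z=.012
print('plateR',onz(w2,218,185,z),onz(w3,189,113,z),onz(t,318,243,z), onz(s,300,277,z))
print('plateL',onz(w2,392,187,z),onz(w3,408,116,z),onz(t,219,215,z),onz(s,275,228,z))
d=t['pixels'][:,:,::-1]
cv2.imwrite('pics/z_t.png',cv2.resize((255*(d[140:260,205:365]/255.)**.5).astype(np.uint8),(800,600),interpolation=cv2.INTER_CUBIC))
d=s['pixels'][:,:,::-1]
cv2.imwrite('pics/z_s.png',cv2.resize((255*(d[180:285,260:400]/255.)**.5).astype(np.uint8),(800,600),interpolation=cv2.INTER_CUBIC))
```

```text
plateR [0.5217 0.0831 0.012 ] [0.5231 0.0833 0.012 ] [0.5228 0.0761 0.012 ] [0.5374 0.0842 0.012 ]
plateL [0.5806 0.2924 0.012 ] [0.5818 0.2921 0.012 ] [0.5849 0.2884 0.012 ] [0.5965 0.294  0.012 ]
```

View pics/z_t.png

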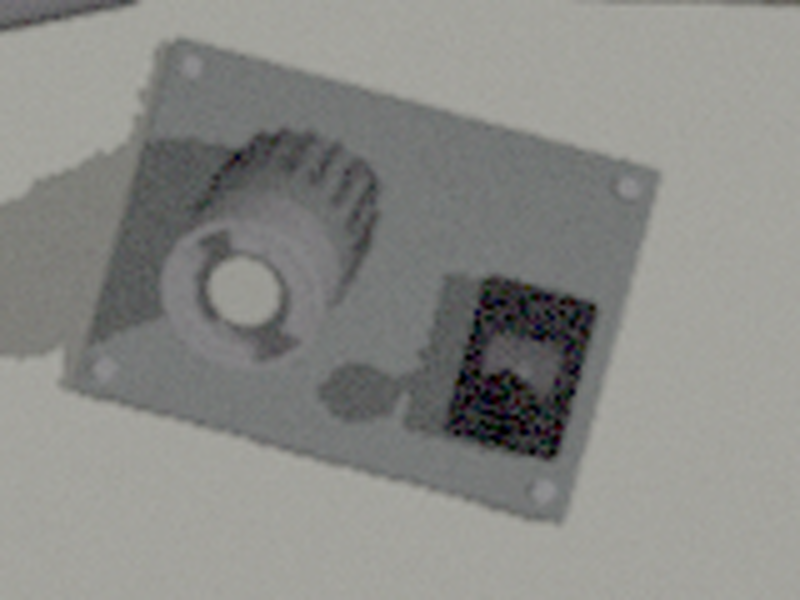

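View pics/z_s.png

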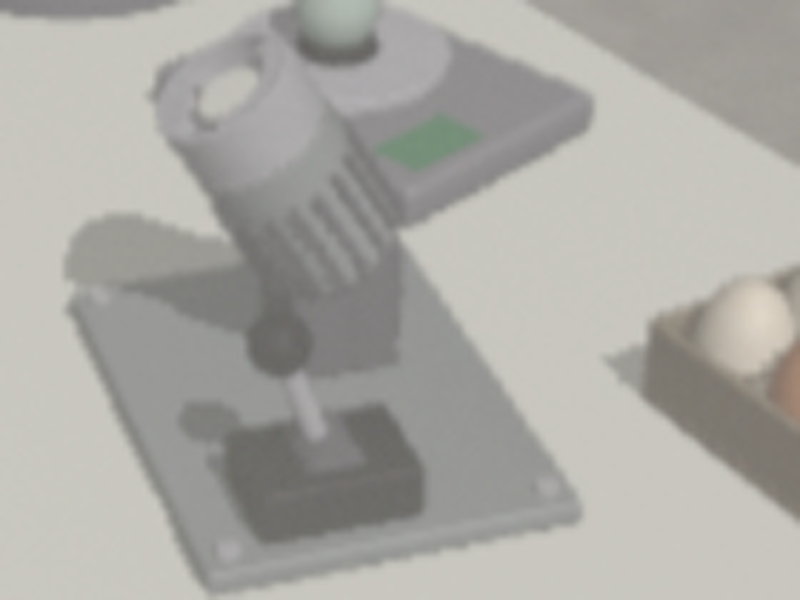

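Run:
```python
from h import *
np.set_printoptions(precision=1,suppress=True)
C=np.load('C.npy'); d=dict(load('w3')); 
d['world_from_camera']=C
P=[[x,y,z] for z in (0,-.019) for x in (.0095,-.0095) for y in (-.046,.046)]
print(np.c_[np.array(P)*1000,proj(d,np.array(P))])
p=load('w3')['pixels'][:,:,::-1][255:405,140:340]
cv2.imwrite('pics/z_f.png',cv2.resize((255*(p/255.)**.6).astype(np.uint8),(800,600),interpolation=cv2.INTER_CUBIC))
```

```text
[[  9.5 -46.    0.  227.1 274. ]
 [  9.5  46.    0.  414.2 274. ]
 [ -9.5 -46.    0.  230.  308.9]
 [ -9.5  46.    0.  411.4 308.9]
 [  9.5 -46.  -19.  215.7 290.5]
 [  9.5  46.  -19.  425.3 290.5]
 [ -9.5 -46.  -19.  219.3 328.9]
 [ -9.5  46.  -19.  421.8 328.9]]
```

View pics/z_f.png

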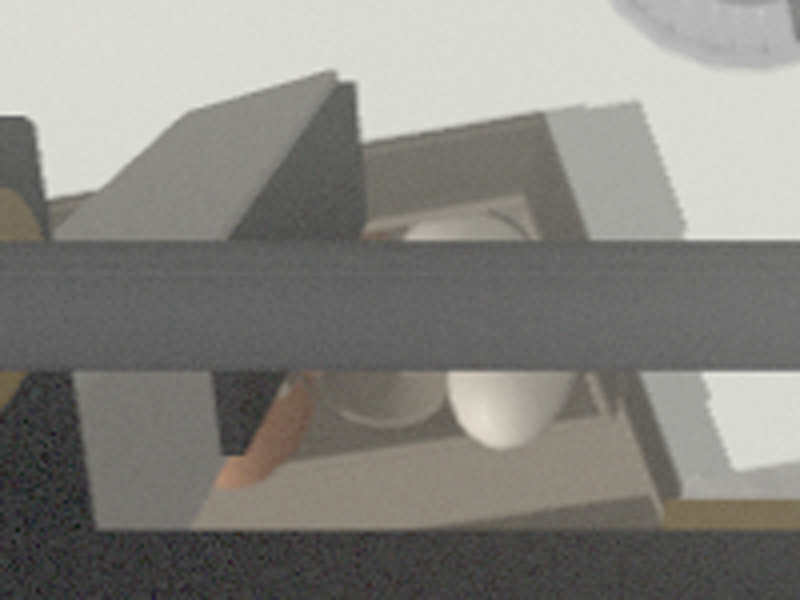

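```bash
cat > fit2.py <<'E'
from fit import *
def res(q,vs):
    p=[*q[:3],np.radians(164.5),np.pi/6,q[3]];W=m@pose(p).T+p[:3]
    r=[]
    if '3' in vs:r.append(proj(w3,W)-p3)
    if '2' in vs:r.append(proj(w2,W)-p2)
    return np.concatenate(r).ravel()
for vs in ['3','2','32']:
    b=min((least_squares(res,[.608,.2,.15,r0],args=(vs,)) for r0 in (1,2,3,4)),key=lambda q:q.cost); p=[*b.x[:3],np.radians(164.5),np.pi/6,b.x[3]]
    print(vs,b.cost,b.x[:3],np.degrees(b.x[3]),pose(p))
np.save('collarR.npy',pose(p))
E
python3 fit2.py
```

```text
3 6.55494164862017 [0.6093 0.2003 0.1503] 131.81160893726863 [[-0.8002  0.3572 -0.4818]
 [-0.4699 -0.8725  0.1336]
 [-0.3727  0.3333  0.866 ]]
2 5.198240005741285 [0.6089 0.2004 0.15  ] 132.05726380022173 [[-0.7986  0.3606 -0.4818]
 [-0.4737 -0.8705  0.1336]
 [-0.3712  0.3349  0.866 ]]
32 12.315895063770958 [0.6085 0.2005 0.1515] 131.90911080673052 [[-0.7996  0.3585 -0.4818]
 [-0.4714 -0.8717  0.1336]
 [-0.3721  0.334   0.866 ]]
```

Call:
{"op": "send_rows", "data": {
  "plan": [
    [[0.005, -0.043, 0.01], [0.0, 0.0, 0], 0],
    [[0.005, -0.043, 0], [0.034, 0.127, 0], 0],
    [[0.005, -0.043, 0], [0.034, 0.127, 0], 0],
    [[0.005, -0.043, 0], [0, 0, 0], 0],
    [[0.005, -0.043, 0], [0, 0, 0], 0],
    [[0.005, -0.043, -0.01], [0, 0, 0], 0],
    [[0.005, -0.043, -0.01], [0, 0, 0], 0],
    [[0.005, -0.043, -0.01], [0, 0, 0], 0],
    [[0.005, -0.043, -0.016], [0, 0, 0], 0],
    [[0, 0, 0], [0, 0, 0], 0],
    [[0, 0, 0], [0, 0, 0], 0]
  ]
}}

```text
time: 3.5
tool_pos: [0.6439, -0.1904, 0.199]
tool_rot: [3.14, 0.001, 2.877]
contact_force: [0.0, 1.4, 0.3]
opening: 0.0919
```

Run:
```python
from h import *
d=snap('wrist','w4'); o=robot.observe(); print(o['time'],o['tool_pos'],o['tool_rot'],o['qpos'])
p=d['pixels'][:,:,::-1]; cv2.imwrite('pics/w4b.png',(255*(p/255.)**.5).astype(np.uint8))
```

```text
3.55 [ 0.64412473 -0.18909467  0.19946215] [3.14041504e+00 1.70121905e-03 2.87838069e+00] [-4.00268015e-01  6.36491254e-01  1.11082405e+00  1.42147214e-03
  1.39275316e+00 -1.70810406e+00]
```

View pics/w4b.png

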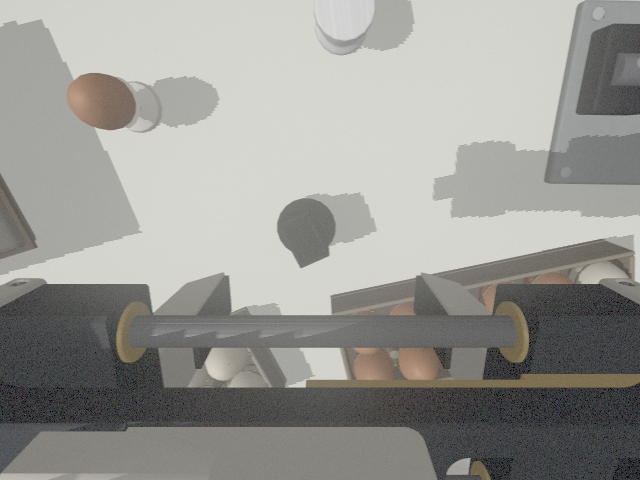

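Run:
```python
from h import *
np.set_printoptions(precision=4,suppress=True)
d=load('w4');p=d['pixels'][:,:,::-1][180:285,240:380]
cv2.imwrite('pics/z_h.png',cv2.resize((255*(p/255.)**.35).astype(np.uint8),(800,600),interpolation=cv2.INTER_CUBIC))
```

```text
(no output)
```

View pics/z_h.png

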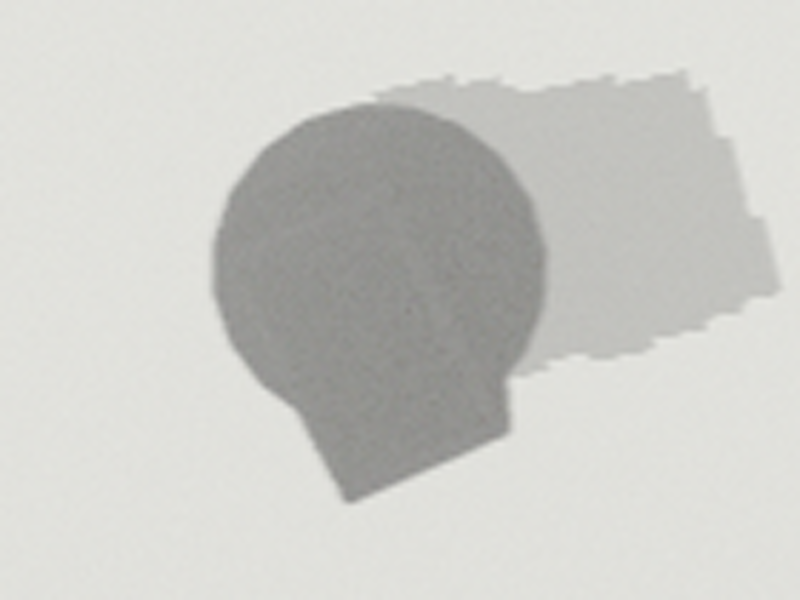

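Run:
```python
from h import *
np.set_printoptions(precision=4,suppress=True)
d=load('w4');f=lambda x,y,z:onz(d,240+x/5.714,180+y/5.714,z)
a=f(348,502,.062);b=f(510,432,.062);c=f(380,268,.018);c2=f(380,268,.0155)
print(a,b,np.linalg.norm(b-a),'mid',(a+b)/2,'c',c,c2)
v=(b-a)[:2];print('short dir deg',np.degrees(np.arctan2(v[1],v[0])),'c->mid',((a+b)/2-c)[:2],np.degrees(np.arctan2(*(((a+b)/2-c)[[1,0]]))), np.linalg.norm(((a+b)/2-c)[:2]))
print(d['pixels'].shape)
```

```text
[ 0.6787 -0.2188  0.062 ] [ 0.674  -0.1908  0.062 ] 0.028381219474996902 mid [ 0.6763 -0.2048  0.062 ] c [ 0.6534 -0.2082  0.018 ] [ 0.654  -0.2085  0.0155]
short dir deg 99.42511353324159 c->mid [0.0229 0.0034] 8.429178871375631 0.023173726089526284
(480, 640, 3)
```

Call:
{"op": "send_rows", "data": {
  "plan": [
    [[0.003, -0.007, -0.02], [0, 0, 0.14], 0],
    [[0.003, -0.007, -0.02], [0, 0, 0.14], 0],
    [[0.0035, -0.0055, -0.02], [0, 0, 0.139], 0],
    [[0, 0, 0], [0, 0, 0], 0],
    [[0, 0, 0], [0, 0, 0], 0]
  ]
}}

```text
time: 4.05
tool_pos: [0.6534, -0.2072, 0.1393]
tool_rot: [3.142, 0.001, -2.988]
contact_force: [0.7, -0.4, 0.5]
opening: 0.0918
```

Run:
```python
from h import *
d=snap('wrist','w5'); o=robot.observe(); print(o['time'],o['tool_pos'],o['tool_rot'],o['qpos'])
p=d['pixels'][:,:,::-1]; cv2.imwrite('pics/w5b.png',(255*(p/255.)**.4).astype(np.uint8))
```

```text
4.1 [ 0.65366442 -0.20752278  0.13984879] [-3.14078432e+00  2.24987776e-03 -2.98738452e+00] [-4.19296513e-01  7.07230857e-01  1.14405548e+00  5.64144021e-04
  1.28797787e+00 -2.14445687e+00]
```

View pics/w5b.png

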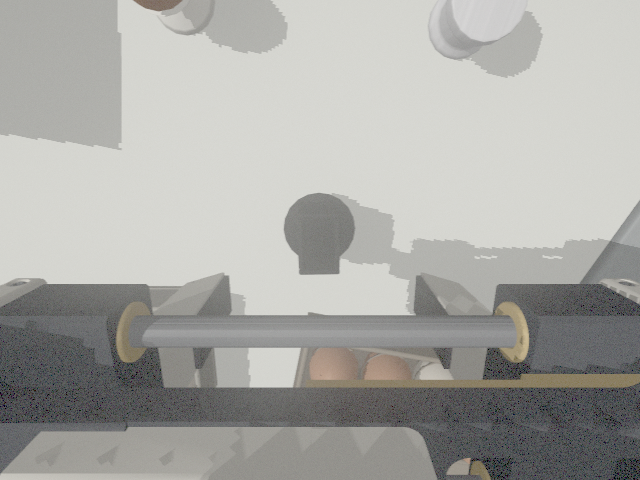

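Run:
```python
from h import *
d=load('w5'); print(onz(d,319.5,229,.018), onz(d,299,274.5,.062),onz(d,340,273.5,.062))
```

```text
[ 0.65409128 -0.20888274  0.018     ] [ 0.67879884 -0.21996393  0.062     ] [ 0.67341503 -0.19042808  0.062     ]
```

Call:
{"op": "send_rows", "data": {
  "plan": [
    [[0, -0.001, -0.045], [0, 0, 0], 0],
    [[0, 0, -0.035], [0, 0, 0], 0],
    [[0, 0, -0.02], [0, 0, 0], 0],
    [[0, 0, -0.013], [0, 0, 0], 0],
    [[0, 0, 0], [0, 0, 0], 0],
    [[0, 0, 0], [0, 0, 0], 0]
  ]
}}

```text
time: 4.7
tool_pos: [0.6538, -0.2097, 0.0266]
tool_rot: [-3.14, 0.002, -2.986]
contact_force: [0.0, 0.4, -0.2]
opening: 0.0918
```

Call:
{"op": "send_rows", "data": {
  "plan": [
    [[0, 0, -0.002], [0, 0, 0], 120],
    [[0, 0, 0], [0, 0, 0], 200],
    [[0, 0, 0], [0, 0, 0], 255],
    [[0, 0, 0], [0, 0, 0], 255],
    [[0, 0, 0], [0, 0, 0], 255],
    [[0, 0, 0], [0, 0, 0], 255],
    [[0, 0, 0], [0, 0, 0], 255],
    [[0, 0, 0], [0, 0, 0], 255]
  ],
  "newtons": 40
}}

```text
time: 5.5
tool_pos: [0.6527, -0.2095, 0.0227]
tool_rot: [3.141, -0.0, -2.985]
contact_force: [-0.4, 0.7, 0.2]
opening: 0.0321
```

Call:
{"op": "send_rows", "data": {
  "plan": [
    [[0, 0, 0], [0, 0, 0], 255],
    [[0, 0, 0], [0, 0, 0], 255],
    [[0, 0, 0.02], [0, 0, 0], 255],
    [[0, 0, 0.045], [0, 0, 0], 255],
    [[0, 0, 0.045], [0, 0, 0], 255],
    [[0, 0, 0.045], [0, 0, 0], 255],
    [[0, 0, 0.045], [0, 0, 0], 255],
    [[0, 0, 0], [0, 0, 0], 255],
    [[0, 0, 0], [0, 0, 0], 255]
  ]
}}

```text
time: 6.4
tool_pos: [0.6529, -0.2095, 0.2236]
tool_rot: [-3.141, 0.001, -2.985]
contact_force: [0.3, 0.3, -2.3]
opening: 0.0301
```

Run:
```python
from h import *
d=snap('wrist','w6'); o=robot.observe(); print(o['time'],o['tool_pos'],o['tool_rot'],o['opening'],o['contact_force'],o['qpos'])
p=d['pixels'][:,:,::-1]; cv2.imwrite('pics/w6b.png',(255*(p/255.)**.4).astype(np.uint8))
d=snap('side','s6');p=d['pixels'][:,:,::-1]; cv2.imwrite('pics/s6b.png',(255*(p/255.)**.4).astype(np.uint8))
```

```text
6.45 [ 0.65215101 -0.20925229  0.22158287] [ 3.14041620e+00 -1.58502408e-03 -2.98536636e+00] 0.02969477404944458 [-0.36626576 -0.54692004 -2.18775454] [-4.22324312e-01  6.54885457e-01  1.01738129e+00  1.18871649e-04
  1.47129627e+00 -2.14935792e+00]
```

View pics/w6b.png

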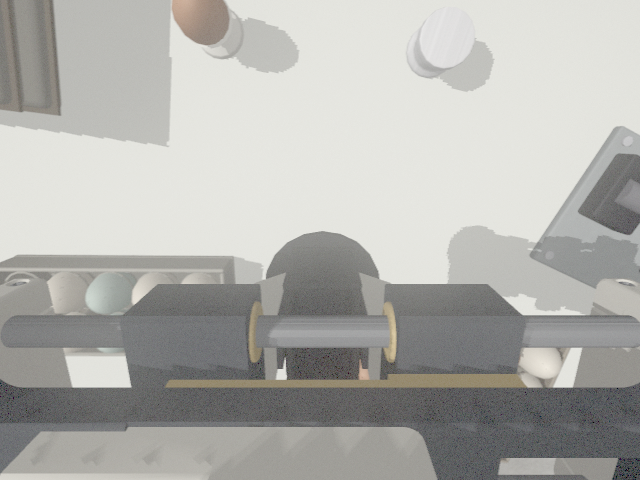

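View pics/s6b.png

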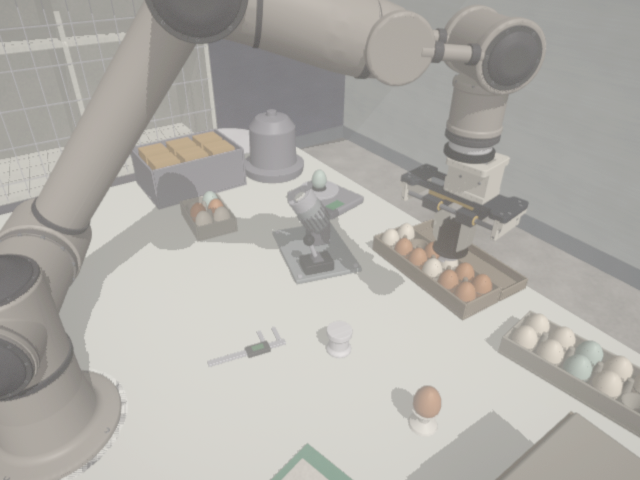

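Run:
```python
from h import *
np.set_printoptions(precision=4,suppress=True)
C=np.load('C.npy'); d=dict(load('w6')); d['world_from_camera']=C
p=d['pixels'][:,:,::-1][215:290,260:390]; cv2.imwrite('pics/z6.png',cv2.resize((255*(p/255.)**.4).astype(np.uint8),(780,450),interpolation=cv2.INTER_CUBIC))
th=np.linspace(0,2*np.pi,721)
for z in (.0055,.0105):
  for dx in (-.002,0,.002):
    q=proj(d,np.c_[dx+.03*np.cos(th),.03*np.sin(th),0*th+z]); print(z,dx,q[:,1].min(),q[:,0].min(),q[:,0].max())
```

```text
0.0055 -0.002 234.75151496879604 262.5510973089173 378.90675040620033
0.0055 0 230.82917169842682 262.3653475384318 379.0848577883622
0.0055 0.002 226.88106071800627 262.17843232402987 379.26408250923186
0.0105 -0.002 232.05315101480355 264.1108526499082 377.4146079532519
0.0105 0 228.23012217517189 263.9347395943744 377.58348682175745
0.0105 0.002 224.3826712099607 263.7575507198038 377.75339717878944
```

View pics/z6.png

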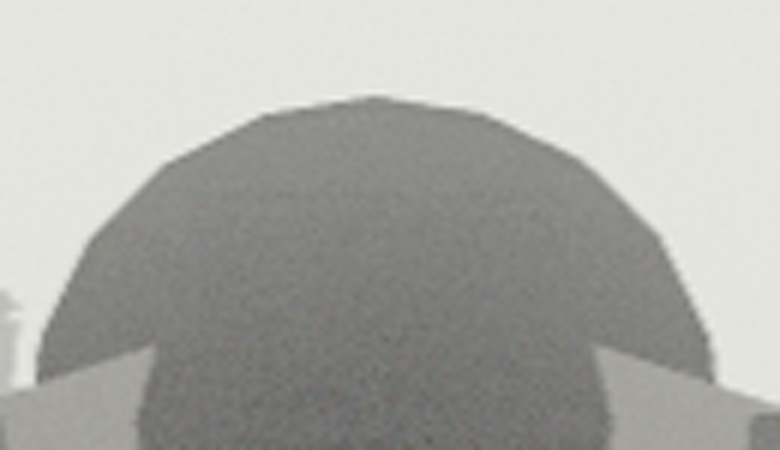

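```bash
cat > tgt.py <<'E'
from h import *
np.set_printoptions(precision=4,suppress=True)
cR=np.load('collarR.npy'); cR[:,0]/=np.linalg.norm(cR[:,0])
c=np.array([.608,.199,.1497]); L=.0235
def target(s,turn=0):
    Rt=np.c_[cR[:,0],-cR[:,1],-cR[:,2]]
    Rt=R.from_rotvec(cR[:,2]*np.radians(turn)).as_matrix()@Rt
    return c+cR[:,2]*(L+s),Rt
def delta(s,turn=0):
    P,Rt=target(s,turn);o=robot.observe()
    R0=R.from_euler('xyz',o['tool_rot']).as_matrix()
    rv=R.from_matrix(Rt@R0.T).as_rotvec()
    print('t',o['time'],'pos',o['tool_pos'],'target',P,'rotT',R.from_matrix(Rt).as_euler('xyz'),'dP',P-o['tool_pos'],'rv',rv,np.linalg.norm(rv),'F',o['contact_force'],'M',o['torque'],'q',o['qpos'],o['opening'])
    rel=o['tool_pos']-c; print('collar-frame TCP (mm): ',1000*(rel@cR), 'underside s',1000*(rel@cR[:,2]-L), 'tool x angle', np.degrees(np.arctan2(R0[:,0]@cR[:,1],R0[:,0]@cR[:,0])),'F in collar',o['contact_force']@cR,'M in collar',o['torque']@cR)
E
python3 -c "
from tgt import *
delta(.045)
print(cR)"
```

```text
t 6.5 pos [ 0.6518 -0.2091  0.2206] target [0.575  0.2082 0.209 ] rotT [-2.7735  0.3813 -2.6089] dP [-0.0768  0.4173 -0.0116] rv [-0.2168 -0.483   0.2977] 0.6074218564480653 F [-0.6523  0.2492 -1.4464] M [ 0.1354 -0.0349 -0.0151] q [-0.4224  0.6559  1.0182  0.0001  1.4713 -2.1493] 0.029561158670257603
collar-frame TCP (mm):  [130.9884 395.1699 -14.2756] underside s -37.77560730067494 tool x angle -14.162221712742392 F in collar [ 0.9423 -0.9342 -0.905 ] M in collar [-0.0862  0.0739 -0.083 ]
[[-0.7996  0.3585 -0.4818]
 [-0.4714 -0.8717  0.1336]
 [-0.3721  0.334   0.866 ]]
```

Call:
{"op": "send_rows", "data": {
  "plan": [
    [[-0.0077, 0.0417, 0.03], [0, 0, 0], 255],
    [[-0.0077, 0.0417, 0.03], [0, 0, 0], 255],
    [[-0.0077, 0.0417, 0], [0, 0, 0], 255],
    [[-0.0077, 0.0417, 0], [0, 0, 0], 255],
    [[-0.0077, 0.0417, 0], [-0.0434, -0.0966, 0.0595], 255],
    [[-0.0077, 0.0417, 0], [-0.0434, -0.0966, 0.0595], 255],
    [[-0.0077, 0.0417, 0], [-0.0434, -0.0966, 0.0595], 255],
    [[-0.0077, 0.0417, 0], [-0.0434, -0.0966, 0.0595], 255],
    [[-0.0077, 0.0417, 0], [-0.0434, -0.0966, 0.0595], 255],
    [[-0.0077, 0.0417, -0.02], [0, 0, 0], 255],
    [[0, 0, -0.02], [0, 0, 0], 255],
    [[0, 0, -0.0316], [0, 0, 0], 255],
    [[0, 0, 0], [0, 0, 0], 255],
    [[0, 0, 0], [0, 0, 0], 255]
  ]
}}

```text
time: 7.9
tool_pos: [0.5758, 0.204, 0.2076]
tool_rot: [-2.771, 0.381, -2.608]
contact_force: [0.2, 1.4, -0.9]
opening: 0.0299
```

Run:
```python
from tgt import *
delta(.045)
d=snap('wrist','w7')
p=d['pixels'][:,:,::-1]; cv2.imwrite('pics/w7b.png',(255*(p/255.)**.4).astype(np.uint8))
d=snap('side','s7');p=d['pixels'][:,:,::-1][110:260,210:410]; cv2.imwrite('pics/s7b.png',cv2.resize((255*(p/255.)**.4).astype(np.uint8),(800,600),interpolation=cv2.INTER_CUBIC))
```

```text
t 7.9 pos [0.5758 0.204  0.2076] target [0.575  0.2082 0.209 ] rotT [-2.7735  0.3813 -2.6089] dP [-0.0008  0.0042  0.0014] rv [0.002  0.0006 0.    ] 0.00207689831509062 F [ 0.2023  1.4136 -0.8502] M [0.2183 0.4132 0.0045] q [ 0.3725  0.3395  1.7138 -0.4788  0.7138 -1.3537] 0.02991463858470729
collar-frame TCP (mm):  [ 1.8904  3.4289 66.3474] underside s 42.84735900910022 tool x angle 0.04981119309658222 F in collar [-0.5118 -1.4437 -0.6449] M in collar [-0.371  -0.2805 -0.0461]
```

View pics/w7b.png

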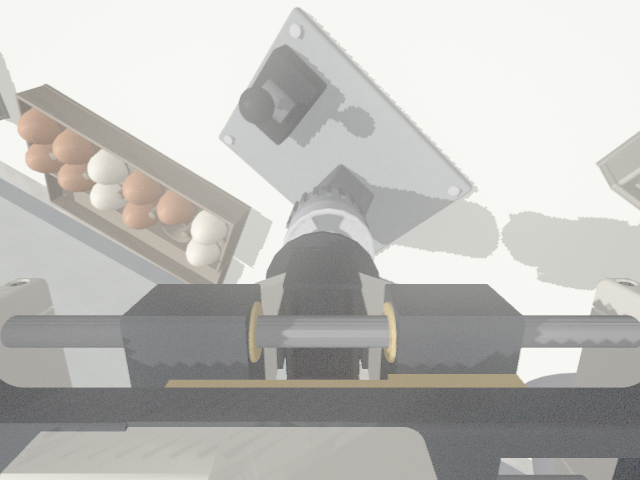

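View pics/s7b.png

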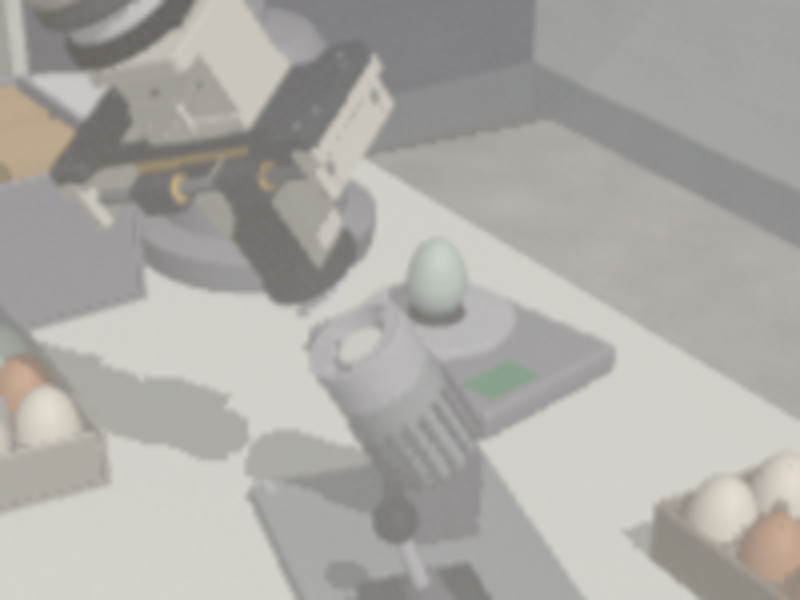

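Run:
```python
from tgt import *
d=load('w7')
img=(255*(d['pixels'][:,:,::-1]/255.)**.5).astype(np.uint8)
img=cv2.resize(img[170:290,240:400],(800,600),interpolation=cv2.INTER_CUBIC)
th=np.linspace(0,2*np.pi,200)
o=np.array([.5758,.204,.2076]);Rt=target(0)[1]
def dr(P,col):
    q=(proj(d,P)-[240,170]+.5)*5
    cv2.polylines(img,[q.astype(np.int32)],True,col,1)
dr(c+.032*(np.outer(np.cos(th),cR[:,0])+np.outer(np.sin(th),cR[:,1])),(0,0,255))
dr(o+Rt[:,2]*.0055+.03*(np.outer(np.cos(th),cR[:,0])+np.outer(np.sin(th),cR[:,1])),(0,255,0))
cv2.imwrite('pics/z7.png',img)
```

```text
(no output)
```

View pics/z7.png

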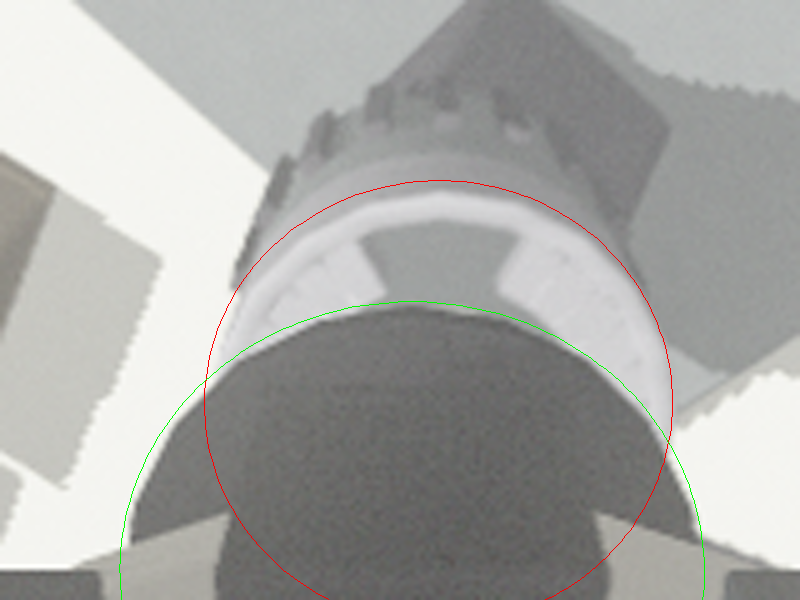

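Run:
```python
from tgt import *
from fit import m
d=load('w7')
print((proj(d,m[:4]@cR.T+c)-[240,170]+.5)*5)
print('obs 522,236 / 360,238 / 498,290 / 388,292 (order +y,-y?)')
# image px per mm
a=proj(d,c+cR[:,0]*.025);print(proj(d,c+cR[:,0]*.026)-a,proj(d,c+cR[:,0]*.025+cR[:,1]*.001)-a,proj(d,c+cR[:,0]*.025+cR[:,2]*.001)-a)
```

```text
[[352.6602 228.2108]
 [525.9869 228.4248]
 [380.7908 283.7293]
 [497.2801 283.8793]]
obs 522,236 / 360,238 / 498,290 / 388,292 (order +y,-y?)
[[ 0.0075 -1.4732]] [[-1.5061 -0.0019]] [[0.0189 0.3345]]
```

```bash
sed -i 's/^c=.*/c=np.array([.6084,.1992,.1499]); L=.0235/;s/; L=.0235; L/; L/' tgt.py; python3 -c "
from tgt import *
delta(.015)"
```

```text
t 8.0 pos [0.577  0.2042 0.21  ] target [0.5899 0.2043 0.1832] rotT [-2.7735  0.3813 -2.6089] dP [ 0.0128  0.0002 -0.0268] rv [0.0002 0.0051 0.0005] 0.00517176643646788 F [-0.4313  0.1131 -0.6788] M [0.1054 0.4525 0.0333] q [ 0.372   0.3373  1.7115 -0.479   0.7134 -1.3534] 0.029808036381737252
collar-frame TCP (mm):  [ 0.3824  4.4854 67.825 ] underside s 44.32499189796847 tool x angle -0.056718447154803925 F in collar [ 0.5441 -0.4799 -0.365 ] M in collar [-0.31   -0.3456  0.0385]
```

```bash
cat >> tgt.py <<'E'
def avg(n=8,s=None,turn=0,f='wrist'):
    P=[];F=[];M=[];Q=[]
    for i in range(n):
        imaging.read_camera(f);o=robot.observe();P.append(o['tool_pos']);F.append(o['contact_force']);M.append(o['torque']);Q.append(R.from_euler('xyz',o['tool_rot']))
    P=np.array(P);p=P.mean(0);R0=R.concatenate(Q).mean().as_matrix()
    rel=(p-c)
    print('t',o['time'],'pos',p,'sd',P.std(0),'collar mm',1000*rel@cR,'s',1000*(rel@cR[:,2]-L),'ang',np.degrees(np.arctan2(R0[:,0]@cR[:,1],R0[:,0]@cR[:,0])),'tilt',np.degrees(np.arccos(-R0[:,2]@cR[:,2])),'Fc',np.mean(F,0)@cR,'Mc',np.mean(M,0)@cR,'open',o['opening'])
    if s is not None:
        T,Rt=target(s,turn);rv=R.from_matrix(Rt@R0.T).as_rotvec();print('dP',T-p,'rv',rv)
E
python3 -c "
from tgt import *
avg(8,.015)"
```

```text
t 8.4 pos [0.5768 0.2042 0.21  ] sd [0.0003 0.     0.0004] collar mm [ 0.5917  4.348  67.9323] s 44.43225170121231 ang -0.06294596808777084 tilt 0.3019482913919684 Fc [ 0.4624 -0.5013 -1.056 ] Mc [-0.3851 -0.3533 -0.0255] open 0.029667559950776853
dP [ 0.0131  0.0001 -0.0267] rv [0.     0.0054 0.0005]
```

```bash
sed -i 's/^c=.*/c=np.array([.6086,.1986,.1501]); L=.0235/' tgt.py; python3 -c "
from tgt import *
avg(1,.015)"
```

```text
t 8.45 pos [0.5763 0.2043 0.2092] sd [0. 0. 0.] collar mm [ 1.1104  3.1862 67.4839] s 43.98394093963736 ang -0.021530703875266823 tilt 0.24293949070512064 Fc [ 1.1563 -0.4533 -1.0155] Mc [-0.4151 -0.2963 -0.0849] open 0.02987354915918257
dP [ 0.0137 -0.0006 -0.0258] rv [0.0005 0.0042 0.0001]
```

Call:
{"op": "send_rows", "data": {
  "plan": [
    [[0.0045, -0.0002, -0.0085], [0, 0.004, 0], 255],
    [[0.0045, -0.0002, -0.0085], [0, 0, 0], 255],
    [[0.0042, -0.0002, -0.009], [0, 0, 0], 255],
    [[0, 0, 0], [0, 0, 0], 255],
    [[0, 0, 0], [0, 0, 0], 255],
    [[0, 0, 0], [0, 0, 0], 255]
  ]
}}

```text
time: 9.05
tool_pos: [0.5896, 0.2038, 0.183]
tool_rot: [-2.773, 0.381, -2.609]
contact_force: [0.1, -0.2, -0.9]
opening: 0.0299
```

Run:
```python
from tgt import *
avg(6,.004)
d=snap('wrist','w8');img=(255*(d['pixels'][:,:,::-1]/255.)**.5).astype(np.uint8)
cv2.imwrite('pics/z8.png',cv2.resize(img[170:290,240:400],(800,600),interpolation=cv2.INTER_CUBIC))
d=snap('side','s8');p=d['pixels'][:,:,::-1][135:240,235:375]; cv2.imwrite('pics/s8b.png',cv2.resize((255*(p/255.)**.4).astype(np.uint8),(800,600),interpolation=cv2.INTER_CUBIC))
```

```text
t 9.35 pos [0.5895 0.2038 0.1833] sd [0. 0. 0.] collar mm [ 0.4241 -0.324  38.617 ] s 15.116989604530527 ang 0.013451935769754043 tilt 0.030602974909757736 Fc [ 0.7229 -0.4987 -1.3096] Mc [-0.3708 -0.332  -0.0251] open 0.029837415375752376
dP [ 0.0058 -0.0016 -0.0094] rv [ 0.0004  0.0004 -0.0001]
```

View pics/z8.png

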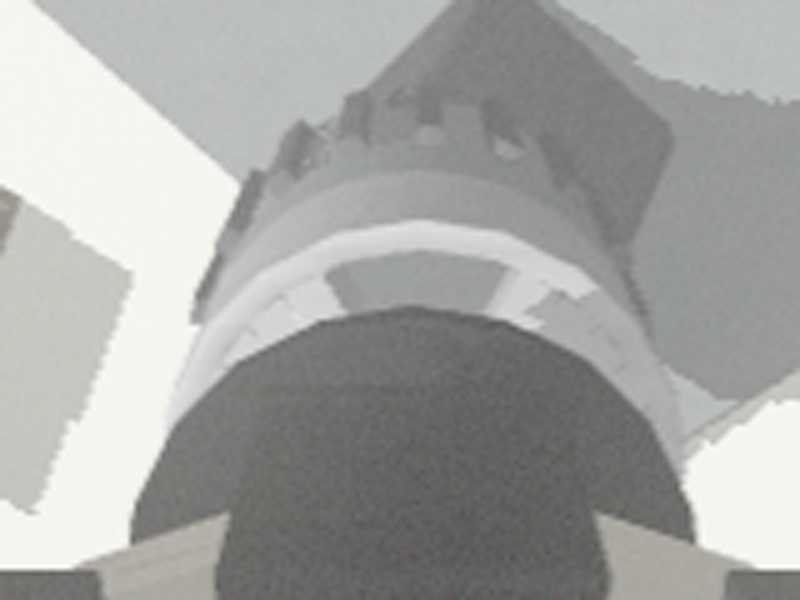

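View pics/s8b.png

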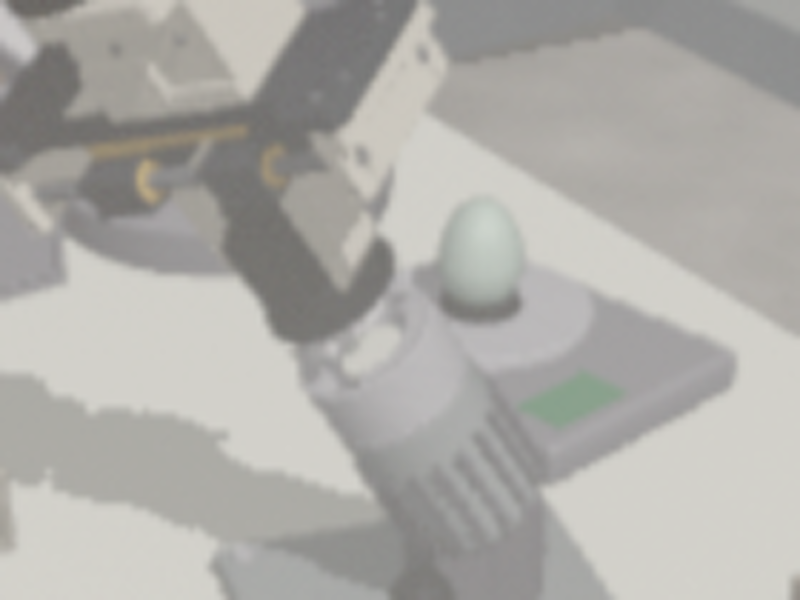

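Run:
```python
from tgt import *
from fit import m
d=load('w8')
print((proj(d,m[:4]@cR.T+c)-[240,170]+.5)*5)
p=np.array([.5895,.2038,.1833]);Rt=target(0)[1]
C2=np.linalg.inv(np.block([[Rt,p[:,None]],[np.zeros((1,3)),np.ones((1,1))]]))@d['world_from_camera'];print(C2)
th=np.linspace(0,2*np.pi,721);e=dict(d);e['world_from_camera']=C2
for z in (.0055,.0105):
    q=proj(e,np.c_[.03*np.cos(th),.03*np.sin(th),0*th+z]);q=(q-[240,170]+.5)*5;print(z,q.min(0),q.max(0))
print('tips',proj(e,np.array([[.0095,-.046,0],[.0095,.046,0]])))
a=proj(d,c+cR[:,0]*.025);print(proj(d,c+cR[:,0]*.026)-a,proj(d,c+cR[:,0]*.025+cR[:,1]*.001)-a,proj(d,c+cR[:,0]*.025+cR[:,2]*.001)-a)
```

```text
[[311.4871 268.2935]
 [507.9579 268.3571]
 [343.8043 330.7048]
 [475.6863 330.7499]]
[[ 0.0002 -0.9605 -0.2782  0.074 ]
 [ 1.      0.0003 -0.0005  0.0002]
 [ 0.0006 -0.2782  0.9605 -0.1581]
 [ 0.      0.      0.      1.    ]]
0.0055 [119.4607 301.7339] [704.2823 840.6634]
0.0105 [127.232  288.8306] [696.6375 815.3305]
tips [[228.1114 273.0773]
 [415.6211 273.1516]]
[[-0.0006 -1.6588]] [[-1.707  -0.0006]] [[-0.0044  0.4185]]
```

```bash
sed -i 's/^c=.*/c=np.array([.6081,.1993,.1497]); L=.0235/' tgt.py; python3 -c "
from tgt import *
avg(1,.002)"
```

```text
t 9.5 pos [0.5895 0.2038 0.1831] sd [0. 0. 0.] collar mm [ 0.3575  0.5691 38.4605] s 14.96052886882105 ang 0.015079402091439063 tilt 0.025989788814864707 Fc [-0.1157 -0.3263 -1.1761] Mc [-0.3206 -0.3167 -0.0303] open 0.029927987714699792
dP [ 0.0063 -0.0011 -0.0113] rv [ 0.0005  0.0001 -0.    ]
```

Call:
{"op": "send_rows", "data": {
  "plan": [
    [[0.0021, -0.0004, -0.0038], [0, 0, 0], 255],
    [[0.0021, -0.0004, -0.0038], [0, 0, 0], 255],
    [[0.0021, -0.0003, -0.0037], [0, 0, 0], 255],
    [[0, 0, 0], [0, 0, 0], 255],
    [[0, 0, 0], [0, 0, 0], 255]
  ]
}}

```text
time: 10.0
tool_pos: [0.5958, 0.2025, 0.1712]
tool_rot: [-2.773, 0.38, -2.609]
contact_force: [0.1, -0.6, -1.4]
opening: 0.0296
```

Run:
```python
from tgt import *
avg(5,-.003)
d=snap('side','s9');p=d['pixels'][:,:,::-1][135:240,235:375]; cv2.imwrite('pics/s9b.png',cv2.resize((255*(p/255.)**.4).astype(np.uint8),(800,600),interpolation=cv2.INTER_CUBIC))
```

```text
t 10.25 pos [0.5958 0.2027 0.1717] sd [0.     0.     0.0001] collar mm [ 0.061  -0.0009 25.4115] s 1.9114912697967903 ang 0.018582422674168396 tilt 0.02915794276028232 Fc [ 0.6975 -0.6575 -1.2577] Mc [-0.3606 -0.3306 -0.0263] open 0.029784730007560916
dP [ 0.0024 -0.0006 -0.0042] rv [ 0.0006 -0.0001 -0.    ]
```

View pics/s9b.png

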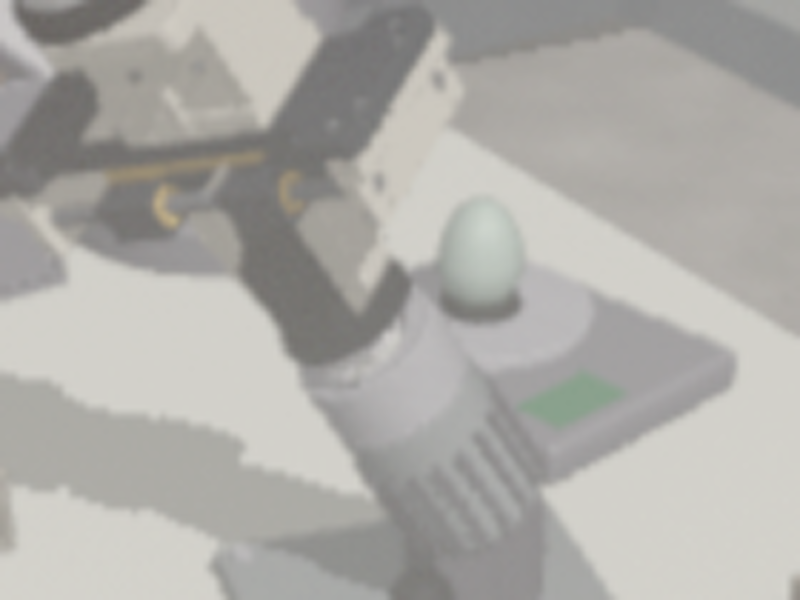

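Call:
{"op": "send_rows", "data": {
  "plan": [
    [[0.001, -0.0003, -0.0018], [0, 0, 0], 255],
    [[0.001, -0.0003, -0.0018], [0, 0, 0], 255],
    [[0.001, -0.0002, -0.0016], [0, 0, 0], 255],
    [[0, 0, 0], [0, 0, 0], 255]
  ]
}}

```text
time: 10.7
tool_pos: [0.5987, 0.2017, 0.1659]
tool_rot: [-2.773, 0.38, -2.609]
contact_force: [-0.4, 0.1, -1.3]
opening: 0.0296
```

```bash
python3 -c "
from tgt import *
avg(5,-.009)"
```

```text
t 10.95 pos [0.5988 0.2018 0.1663] sd [0.     0.     0.0001] collar mm [ 0.073   0.0072 19.2234] s -4.2766409182958265 ang 0.0195182269422467 tilt 0.0368270966306359 Fc [ 0.3493 -0.4649 -1.2804] Mc [-0.3579 -0.3143 -0.0379] open 0.02973040489227289
dP [ 0.0023 -0.0006 -0.0041] rv [ 0.0007 -0.0003  0.    ]
```

In to 4 mm below the mouth with no contact force, so the lugs are in the slots. Pressing on against the spring now.

Call:
{"op": "send_rows", "data": {
  "plan": [
    [[0.001, -0.0003, -0.0017], [0, 0, 0], 255],
    [[0.001, -0.0003, -0.0017], [0, 0, 0], 255],
    [[0.0004, -0.0001, -0.0007], [0, 0, 0], 255],
    [[0, 0, 0], [0, 0, 0], 255]
  ]
}}

```text
time: 11.35
tool_pos: [0.6012, 0.2013, 0.1626]
tool_rot: [-2.773, 0.381, -2.609]
contact_force: [-4.3, 1.2, 4.3]
opening: 0.0298
```

```bash
python3 -c "
from tgt import *
avg(5,-.0125)"
```

```text
t 11.6 pos [0.6012 0.2013 0.1626] sd [0. 0. 0.] collar mm [-0.2282  0.0999 14.7409] s -8.759077705264517 ang 0.017530095588586894 tilt 0.024474647775697297 Fc [ 1.2698 -1.0494  5.5924] Mc [-0.4518 -0.4762 -0.0266] open 0.029636158197236556
dP [ 0.0016 -0.0005 -0.0034] rv [ 0.0004  0.0003 -0.0002]
```

Call:
{"op": "send_rows", "data": {
  "plan": [
    [[0.001, -0.0003, -0.0017], [0, 0, 0], 255],
    [[0.0009, -0.0002, -0.0017], [0, 0, 0], 255],
    [[0, 0, 0], [0, 0, 0], 255],
    [[0, 0, 0], [0, 0, 0], 255]
  ]
}}

```text
time: 12.0
tool_pos: [0.6031, 0.2008, 0.1592]
tool_rot: [-2.773, 0.381, -2.609]
contact_force: [-6.1, 1.9, 6.4]
opening: 0.0297
```

```bash
python3 -c "
from tgt import *
avg(4,-.0125)"
```

```text
t 12.2 pos [0.6031 0.2008 0.1592] sd [0. 0. 0.] collar mm [-0.2384  0.109  10.8809] s -12.619076453799423 ang 0.015351921370121493 tilt 0.02785079701719987 Fc [ 1.8007 -1.0315  9.0143] Mc [-0.4687 -0.6277 -0.0074] open 0.02996371188648747
dP [-0.0003 -0.     -0.    ] rv [ 0.0005  0.0003 -0.0001]
```

Call:
{"op": "send_rows", "data": {
  "plan": [
    [[0, 0, 0], [0.0337, -0.0094, -0.0606], 255],
    [[0, 0, 0], [0.0337, -0.0094, -0.0606], 255],
    [[0, 0, 0], [0.0337, -0.0094, -0.0606], 255],
    [[0, 0, 0], [0.0337, -0.0094, -0.0606], 255],
    [[0, 0, 0], [0, 0, 0], 255]
  ]
}}

```text
time: 12.7
tool_pos: [0.6035, 0.2007, 0.1597]
tool_rot: [-2.895, 0.468, -2.903]
contact_force: [-5.8, 1.5, 7.3]
opening: 0.0299
```

```bash
python3 -c "
from tgt import *
avg(3,-.0125,-86)
print(robot.observe()['qpos'])"
```

```text
t 12.85 pos [0.6035 0.2007 0.1596] sd [0. 0. 0.] collar mm [-0.6956  0.4196 11.0269] s -12.473077325906639 ang -16.041743256929102 tilt 0.07833846135345925 Fc [0.976  0.0061 9.2137] Mc [-0.2697 -0.4861 -0.0442] open 0.029634371525608345
dP [-0.0007  0.     -0.0004] rv [ 0.5893 -0.1622 -1.057 ]
[ 0.3459  0.4357  1.715  -0.5253  0.6159 -1.0305]
```

Call:
{"op": "send_rows", "data": {
  "plan": [
    [[-0.0002, 0, -0.0002], [0.0589, -0.0162, -0.1057], 255],
    [[-0.0002, 0, -0.0001], [0.0589, -0.0162, -0.1057], 255],
    [[-0.0002, 0, -0.0001], [0.0589, -0.0162, -0.1057], 255],
    [[0, 0, 0], [0.0589, -0.0162, -0.1057], 255],
    [[0, 0, 0], [0.0589, -0.0162, -0.1057], 255],
    [[0, 0, 0], [0, 0, 0], 255]
  ]
}}

```text
time: 13.45
tool_pos: [0.6032, 0.2008, 0.1595]
tool_rot: [3.047, 0.517, 2.684]
contact_force: [-3.6, 1.6, 7.3]
opening: 0.0297
```

```bash
python3 -c "
from tgt import *
avg(3,-.0125,-86)
print(robot.observe()['qpos'])"
```

```text
t 13.6 pos [0.6032 0.2008 0.1595] sd [0. 0. 0.] collar mm [-0.4313  0.1928 11.0652] s -12.434832590350718 ang -51.024654071469136 tilt 0.08556638066237604 Fc [ 0.243  -0.01    8.2763] Mc [-0.0954 -0.3653 -0.0452] open 0.029929409071882736
dP [-0.0004 -0.     -0.0003] rv [ 0.294  -0.0801 -0.5289]
[ 0.3457  0.4353  1.7161 -0.5245  0.6145 -0.4206]
```

Call:
{"op": "send_rows", "data": {
  "plan": [
    [[0, 0, -0.0002], [0.0589, -0.0162, -0.1057], 255],
    [[0, 0, 0], [0.0589, -0.0162, -0.1057], 255],
    [[0, 0, 0], [0.0589, -0.0162, -0.1057], 255],
    [[0, 0, 0], [0.0589, -0.0162, -0.1057], 255],
    [[0, 0, 0], [0.0589, -0.0162, -0.1057], 255],
    [[0, 0, 0], [0, 0, 0], 255],
    [[0, 0, 0], [0, 0, 0], 255]
  ]
}}

```text
time: 14.3
tool_pos: [0.6032, 0.2008, 0.1594]
tool_rot: [2.758, 0.367, 2.03]
contact_force: [-4.9, 1.0, 7.7]
opening: 0.03
```

```bash
python3 -c "
from tgt import *
avg(4,-.008,-86)
print(robot.observe()['qpos'])"
```

```text
t 14.5 pos [0.6032 0.2008 0.1594] sd [0. 0. 0.] collar mm [-0.4067  0.1433 10.9247] s -12.575281805722254 ang -85.98095326353646 tilt 0.12053799605755082 Fc [0.6453 0.2075 8.66  ] Mc [-0.0667 -0.3684 -0.0232] open 0.029897597295303766
dP [-0.0026  0.0005  0.0038] rv [-0.0012  0.0012 -0.0013]
[ 0.3451  0.4352  1.7166 -0.5231  0.6133  0.1882]
```

Call:
{"op": "send_rows", "data": {
  "plan": [
    [[-0.0008, 0.0002, 0.0013], [0, 0, 0], 255],
    [[-0.0008, 0.0002, 0.0013], [0, 0, 0], 255],
    [[-0.0006, 0.0001, 0.0011], [0, 0, 0], 255],
    [[0, 0, 0], [0, 0, 0], 255],
    [[0, 0, 0], [0, 0, 0], 255]
  ]
}}

```text
time: 15.0
tool_pos: [0.6011, 0.2014, 0.1627]
tool_rot: [2.758, 0.367, 2.031]
contact_force: [-0.6, 1.0, 5.3]
opening: 0.03
```

```bash
python3 -c "
from tgt import *
avg(4,-.008,-86)"
```

```text
t 15.2 pos [0.6011 0.2013 0.1626] sd [0. 0. 0.] collar mm [-0.2013  0.031  14.8313] s -8.66868758243986 ang -85.9710956889086 tilt 0.1170798127726307 Fc [-1.941   0.4124  5.3329] Mc [0.0149 0.0674 0.046 ] open 0.029759194045549952
dP [-0.0005  0.      0.0005] rv [-0.0013  0.0009 -0.0014]
```

Call:
{"op": "send_rows", "data": {
  "plan": [
    [[-0.0003, 0.0001, 0.0006], [0, 0, 0], 255],
    [[-0.0002, 0.0, 0.0005], [0, 0, 0], 255],
    [[0, 0, 0], [0, 0, 0], 255],
    [[0, 0, 0], [0, 0, 0], 255]
  ]
}}

```text
time: 15.6
tool_pos: [0.6007, 0.2015, 0.1631]
tool_rot: [2.759, 0.366, 2.031]
contact_force: [5.8, 1.6, -0.6]
opening: 0.0294
```

```bash
python3 -c "
from tgt import *
avg(4,-.008,-86)"
```

```text
t 15.8 pos [0.6007 0.2014 0.1631] sd [0. 0. 0.] collar mm [-0.0433 -0.044  15.4846] s -8.0154455382681 ang -85.96790290797651 tilt 0.10497704919680144 Fc [-4.7514  0.61   -2.8129] Mc [ 0.1442  0.6898 -0.0395] open 0.029702577924383713
dP [-0.     -0.0001  0.    ] rv [-0.0013  0.0003 -0.0014]
```

Call:
{"op": "send_rows", "data": {
  "plan": [
    [[0.0001, 0, -0.0003], [0, 0, 0], 255],
    [[0, 0, 0], [0, 0, 0], 200],
    [[0, 0, 0], [0, 0, 0], 120],
    [[0, 0, 0], [0, 0, 0], 90],
    [[0, 0, 0], [0, 0, 0], 90],
    [[0, 0, 0], [0, 0, 0], 90]
  ]
}}

```text
time: 16.4
tool_pos: [0.5994, 0.201, 0.1623]
tool_rot: [2.762, 0.366, 2.031]
contact_force: [-0.0, 1.0, 0.4]
opening: 0.0566
```

Run:
```python
from tgt import *
avg(2,.02,-86)
d=snap('side','s10');p=d['pixels'][:,:,::-1][135:240,235:375]; cv2.imwrite('pics/s10b.png',cv2.resize((255*(p/255.)**.4).astype(np.uint8),(800,600),interpolation=cv2.INTER_CUBIC))
d=snap('wrist','w10');img=(255*(d['pixels'][:,:,::-1]/255.)**.5).astype(np.uint8)
cv2.imwrite('pics/w10b.png',img)
```

```text
t 16.5 pos [0.5995 0.2011 0.1625] sd [0.0001 0.     0.    ] collar mm [ 1.2436 -0.3845 15.4294] s -8.070589941595863 ang -85.95638307332557 tilt 0.1139235022741764 Fc [-0.1035  0.2828  0.4497] Mc [-0.178  -0.2343  0.018 ] open 0.05858251669313541
dP [-0.0124  0.004   0.0249] rv [-0.0004 -0.0019 -0.0008]
```

View pics/s10b.png

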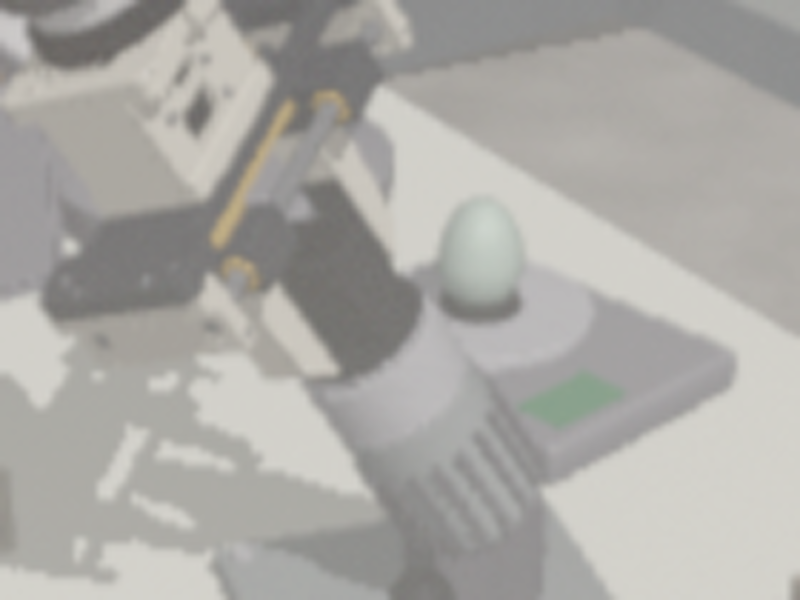

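View pics/w10b.png

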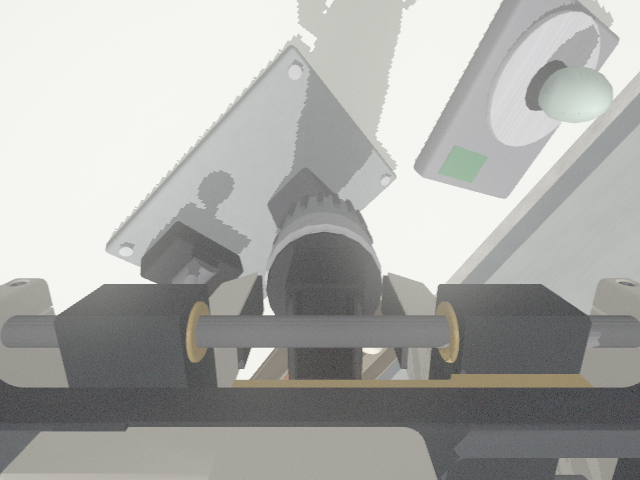

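Call:
{"op": "send_rows", "data": {
  "plan": [
    [[-0.006, 0.0016, 0.0107], [0, 0, 0], 90],
    [[-0.0125, 0.0035, 0.0225], [0, 0, 0], 90],
    [[-0.0125, 0.0035, 0.0225], [0, 0, 0], 90],
    [[-0.02, 0.0035, 0.03], [0, 0, 0], 90],
    [[0, 0, 0], [0, 0, 0], 90]
  ]
}}

```text
time: 17.1
tool_pos: [0.5487, 0.2148, 0.254]
tool_rot: [2.752, 0.366, 2.03]
contact_force: [0.6, 0.9, -0.1]
opening: 0.0596
```

Run:
```python
from tgt import *
o=robot.observe();R0=R.from_euler('xyz',o['tool_rot'])
Rt=R.from_euler('xyz',[np.pi,0,np.radians(-105.5)])
P=np.array([.525,.115,.25])
print(o['time'],o['tool_pos'],P-o['tool_pos'],(Rt*R0.inv()).as_rotvec(),o['qpos'])
d=snap('wrist','w11');img=(255*(d['pixels'][:,:,::-1]/255.)**.5).astype(np.uint8)
cv2.imwrite('pics/w11b.png',img)
d=snap('side','s11');p=d['pixels'][:,:,::-1][135:285,235:435]; cv2.imwrite('pics/s11b.png',cv2.resize((255*(p/255.)**.4).astype(np.uint8),(800,600),interpolation=cv2.INTER_CUBIC))
```

```text
17.1 [0.5487 0.2148 0.254 ] [-0.0237 -0.0998 -0.004 ] [-0.5278  0.4092  2.2725] [ 0.4127  0.2555  1.6954 -0.4461  0.8133  0.1284]
```

View pics/w11b.png

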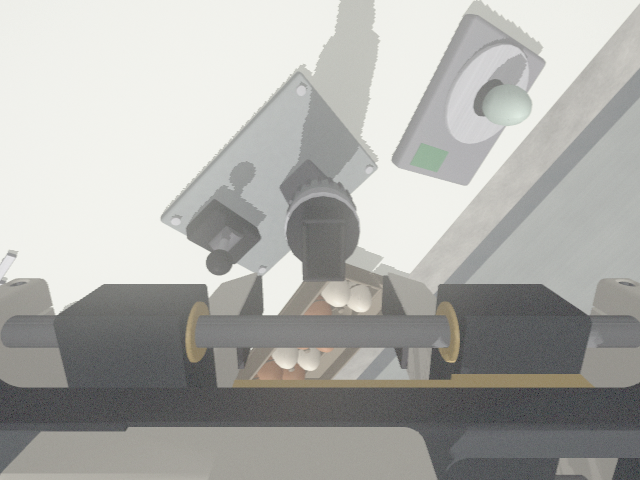

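View pics/s11b.png

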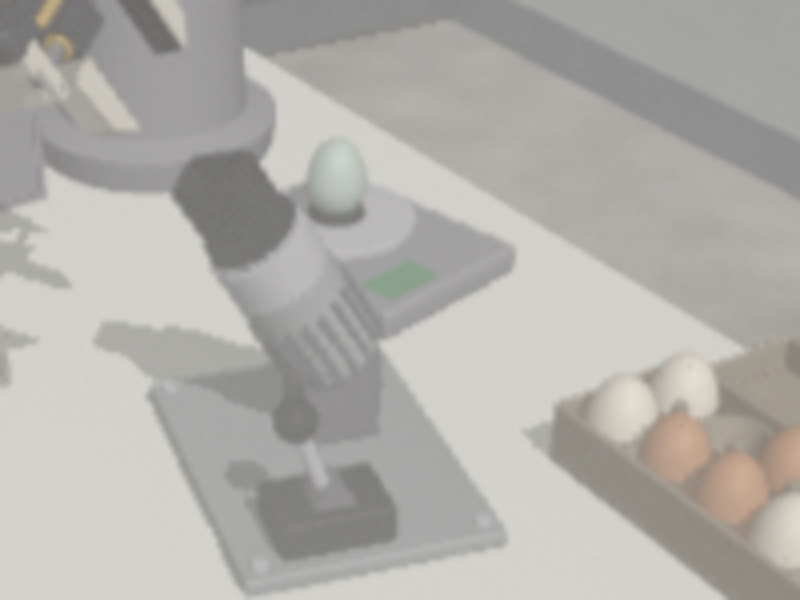

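Call:
{"op": "send_rows", "data": {
  "plan": [
    [[-0.01, -0.012, 0.02], [-0.031, 0.0241, 0.1337], 255],
    [[-0.01, -0.012, 0.01], [-0.031, 0.0241, 0.1337], 255],
    [[-0.004, -0.012, 0], [-0.031, 0.0241, 0.1337], 255],
    [[0, -0.012, 0], [-0.031, 0.0241, 0.1337], 255],
    [[0, -0.012, 0], [-0.031, 0.0241, 0.1337], 255],
    [[0, -0.012, 0], [-0.031, 0.0241, 0.1337], 255],
    [[0, -0.012, 0], [-0.031, 0.0241, 0.1337], 255],
    [[0, -0.012, 0], [-0.031, 0.0241, 0.1337], 255],
    [[0, -0.004, 0], [-0.031, 0.0241, 0.1337], 255],
    [[0, 0, 0], [-0.031, 0.0241, 0.1337], 255],
    [[0, 0, 0], [-0.031, 0.0241, 0.1337], 255],
    [[0, 0, 0], [-0.031, 0.0241, 0.1337], 255],
    [[0, 0, 0], [-0.031, 0.0241, 0.1337], 255],
    [[0, 0, 0], [-0.031, 0.0241, 0.1337], 255],
    [[0, 0, 0], [-0.031, 0.0241, 0.1337], 255],
    [[0, 0, -0.01], [-0.031, 0.0241, 0.1337], 255],
    [[0, 0, -0.02], [-0.031, 0.0241, 0.1337], 255],
    [[0, 0, 0], [0, 0, 0], 255],
    [[0, 0, 0], [0, 0, 0], 255]
  ]
}}

```text
time: 19.1
tool_pos: [0.5264, 0.1175, 0.2451]
tool_rot: [-3.129, 0.012, -1.894]
contact_force: [-0.1, 0.1, 0.7]
opening: 0.0001
```

Run:
```python
from tgt import *
o=robot.observe();R0=R.from_euler('xyz',o['tool_rot'])
Rt=R.from_euler('xyz',[np.pi,0,np.radians(-105.5)])
P=np.array([.525,.115,.25])
print(o['time'],o['tool_pos'],P-o['tool_pos'],(Rt*R0.inv()).as_rotvec(),o['qpos'],o['opening'],o['contact_force'])
d=snap('wrist','w12');img=(255*(d['pixels'][:,:,::-1]/255.)**.5).astype(np.uint8)
cv2.imwrite('pics/w12b.png',img)
print(tri([(load('w2'),200+115/4,170+258/4),(load('w3'),203,182),(load('w11'),219,262)]))
```

```text
19.1 [0.5264 0.1175 0.2451] [-0.0014 -0.0025  0.0049] [-0.0074  0.0154  0.0525] [ 0.0741  0.3449  1.4679  0.006   1.3126 -2.746 ] 9.292479801434068e-05 [-0.1197  0.093   0.6716]
(array([0.5701, 0.1018, 0.0911]), [np.float64(8.339829825752079e-05), np.float64(0.0001230165680554014), np.float64(9.251538581663583e-05)])
```

View pics/w12b.png

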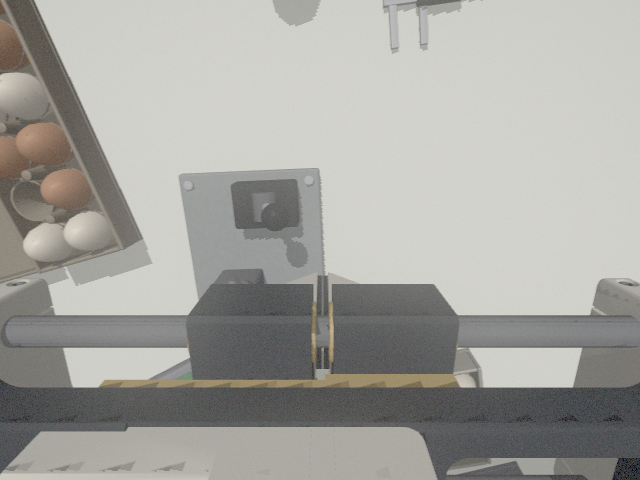

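Call:
{"op": "send_rows", "data": {
  "plan": [
    [[0.002, -0.004, 0], [-0.0074, 0.0154, 0.0525], 255],
    [[0, 0, -0.045], [0, 0, 0], 255],
    [[0, 0, -0.045], [0, 0, 0], 255],
    [[0, 0, -0.04], [0, 0, 0], 255],
    [[0, 0, -0.025], [0, 0, 0], 255],
    [[0, 0, -0.012], [0, 0, 0], 255],
    [[0, 0, 0], [0, 0, 0], 255],
    [[0, 0, 0], [0, 0, 0], 255]
  ]
}}

```text
time: 19.95
tool_pos: [0.5298, 0.1135, 0.0805]
tool_rot: [-3.137, 0.001, -1.839]
contact_force: [-0.8, 0.3, 0.6]
opening: 0.0005
```

Run:
```python
from tgt import *
o=robot.observe();print(o['time'],o['tool_pos'],o['tool_rot'],o['contact_force'])
print(tri([(load('w2'),200+115/4,170+258/4),(load('w3'),203,182),(load('w11'),219,262),(load('w12'),275,216)]))
d=snap('wrist','w13');img=(255*(d['pixels'][:,:,::-1]/255.)**.5).astype(np.uint8)
cv2.imwrite('pics/w13b.png',img)
d=snap('side','s13');p=d['pixels'][:,:,::-1][135:285,235:435]; cv2.imwrite('pics/s13b.png',cv2.resize((255*(p/255.)**.4).astype(np.uint8),(800,600),interpolation=cv2.INTER_CUBIC))
```

```text
19.95 [0.5298 0.1135 0.0805] [-3.1371  0.0012 -1.8388] [-0.755   0.3245  0.5981]
(array([0.5701, 0.1016, 0.0906]), [np.float64(0.0001795494107130465), np.float64(0.00020697486249478386), np.float64(0.00010568103240142789), np.float64(0.0003367840497413601)])
```

View pics/w13b.png

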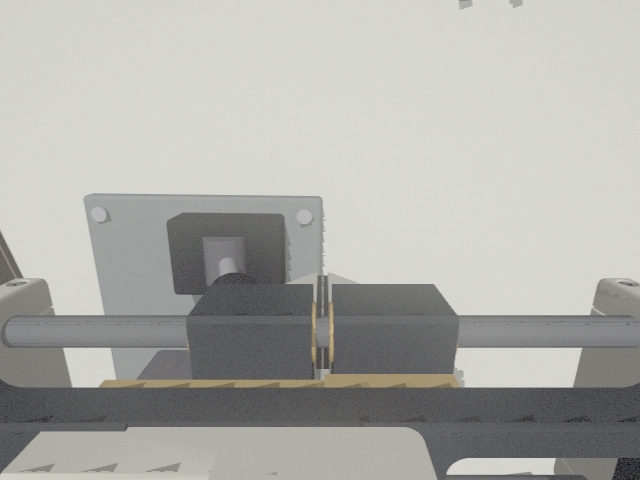

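View pics/s13b.png

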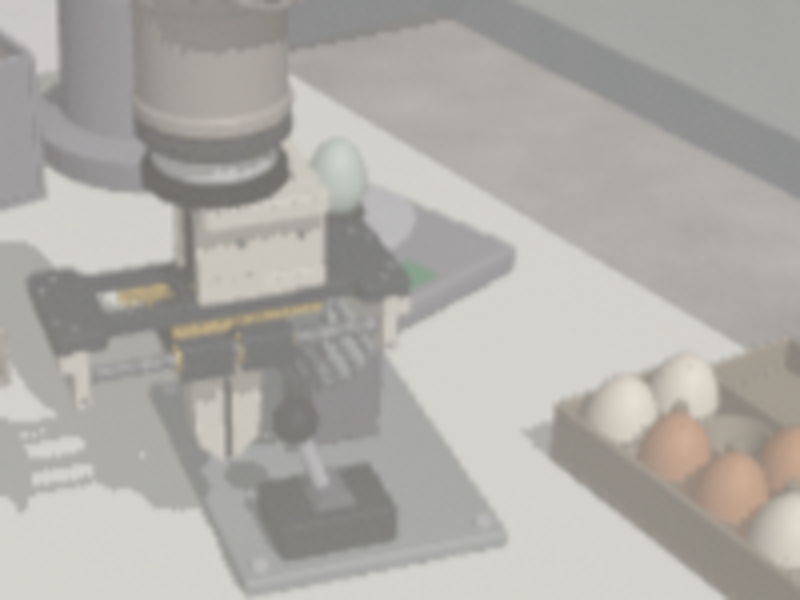

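Call:
{"op": "send_rows", "data": {
  "plan": [
    [[0.0058, -0.0016, 0], [0, 0, 0], 255],
    [[0.0058, -0.0016, 0], [0, 0, 0], 255],
    [[0.0058, -0.0016, 0], [0, 0, 0], 255],
    [[0.0058, -0.0016, 0], [0, 0, 0], 255],
    [[0.0058, -0.0016, 0], [0, 0, 0], 255],
    [[0.0058, -0.0016, 0], [0, 0, 0], 255],
    [[0.0058, -0.0016, 0], [0, 0, 0], 255],
    [[0.0058, -0.0016, 0], [0, 0, 0], 255]
  ]
}}

```text
time: 20.85
tool_pos: [0.5755, 0.1006, 0.0788]
tool_rot: [-3.14, 0.0, -1.838]
contact_force: [-1.8, -0.5, 0.9]
opening: 0.0002
```

Run:
```python
from tgt import *
o=robot.observe();print(o['time'],o['tool_pos'],o['tool_rot'],o['contact_force'])
d=snap('side','s14');p=d['pixels'][:,:,::-1][135:285,235:435]; cv2.imwrite('pics/s14b.png',cv2.resize((255*(p/255.)**.4).astype(np.uint8),(800,600),interpolation=cv2.INTER_CUBIC))
```

```text
20.85 [0.5755 0.1006 0.0788] [-3.1397  0.0001 -1.8378] [-1.7766 -0.4989  0.9016]
```

View pics/s14b.png

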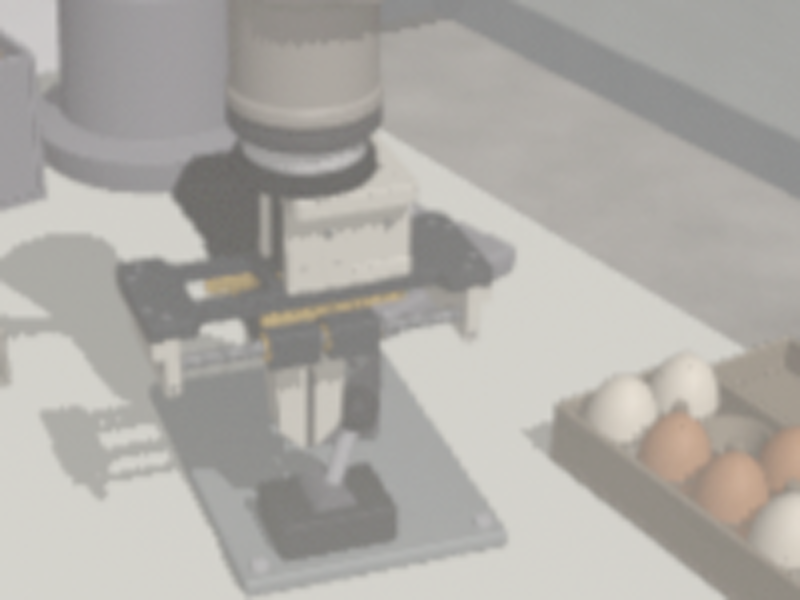

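Call:
{"op": "send_rows", "data": {
  "plan": [
    [[0.0048, -0.0013, 0], [0, 0, 0], 255],
    [[0.0048, -0.0013, 0], [0, 0, 0], 255],
    [[0.0029, -0.0008, 0], [0, 0, 0], 255],
    [[0, 0, 0], [0, 0, 0], 255]
  ]
}}

```text
time: 21.3
tool_pos: [0.5881, 0.0972, 0.079]
tool_rot: [-3.139, 0.0, -1.838]
contact_force: [0.3, -1.2, 0.1]
opening: 0.0006
```

Call:
{"op": "send_rows", "data": {
  "plan": [
    [[0.0029, -0.0008, 0], [0, 0, 0], 255],
    [[0, 0, 0], [0, 0, 0], 255]
  ]
}}

```text
time: 21.5
tool_pos: [0.589, 0.097, 0.0787]
tool_rot: [3.14, -0.0, -1.838]
contact_force: [-6.0, 0.3, 1.7]
opening: 0.0002
```

Call:
{"op": "send_rows", "data": {
  "plan": [
    [[0.0029, -0.0008, 0], [0, 0, 0], 255],
    [[0, 0, 0], [0, 0, 0], 255]
  ]
}}

```text
time: 21.7
tool_pos: [0.5894, 0.0968, 0.0786]
tool_rot: [3.135, -0.001, -1.837]
contact_force: [-13.0, 3.3, 7.8]
opening: 0.0006
```

Run:
```python
from tgt import *
d=snap('side','s15');p=d['pixels'][:,:,::-1][135:285,235:435]; cv2.imwrite('pics/s15b.png',cv2.resize((255*(p/255.)**.4).astype(np.uint8),(800,600),interpolation=cv2.INTER_CUBIC))
```

```text
(no output)
```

View pics/s15b.png

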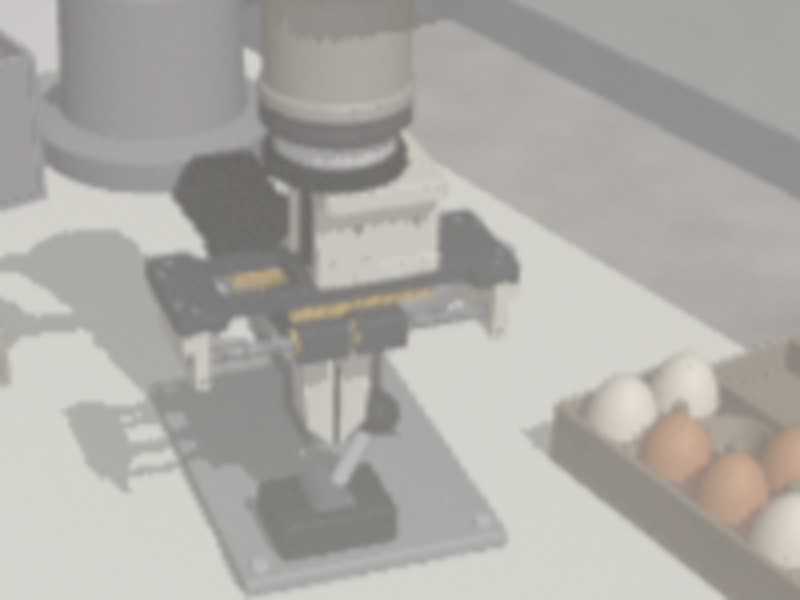

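Call:
{"op": "send_rows", "data": {
  "plan": [
    [[-0.0048, 0.0013, 0], [0, 0, 0], 255],
    [[-0.015, 0.004, 0], [0, 0, 0], 255],
    [[-0.029, 0.008, 0], [0, 0, 0], 255],
    [[-0.01, 0.003, 0.03], [0, 0, 0], 255],
    [[0, 0, 0.045], [0, 0, 0], 255],
    [[0, 0, 0.045], [0, 0, 0], 255],
    [[0, 0, 0.045], [0, 0, 0], 255],
    [[-0.04, 0, 0.045], [0, 0, 0], 255],
    [[-0.045, 0, 0], [0, 0, 0], 255],
    [[0, 0, 0], [0, 0, 0], 255]
  ]
}}

```text
time: 22.75
tool_pos: [0.4519, 0.1122, 0.2822]
tool_rot: [-3.14, 0.0, -1.837]
contact_force: [-0.4, 0.0, 0.0]
opening: 0.0003
```

Run:
```python
from tgt import *
o=robot.observe();print(o['time'],o['tool_pos'],o['contact_force'])
d=snap('side','s16');p=d['pixels'][:,:,::-1][135:285,235:435]; cv2.imwrite('pics/s16b.png',cv2.resize((255*(p/255.)**.4).astype(np.uint8),(800,600),interpolation=cv2.INTER_CUBIC))
d=snap('wrist','w16');cv2.imwrite('pics/w16b.png',(255*(d['pixels'][:,:,::-1]/255.)**.4).astype(np.uint8))
d=snap('top','t16');cv2.imwrite('pics/t16b.png',(255*(d['pixels'][:,:,::-1]/255.)**.4).astype(np.uint8))
```

```text
22.75 [0.4519 0.1122 0.2822] [-0.3512  0.0214  0.0137]
```

View pics/s16b.png

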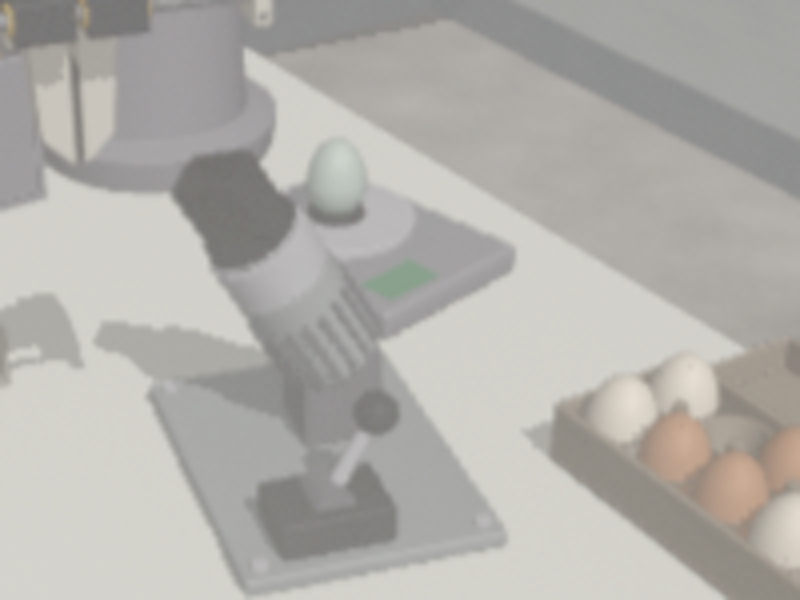

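View pics/w16b.png

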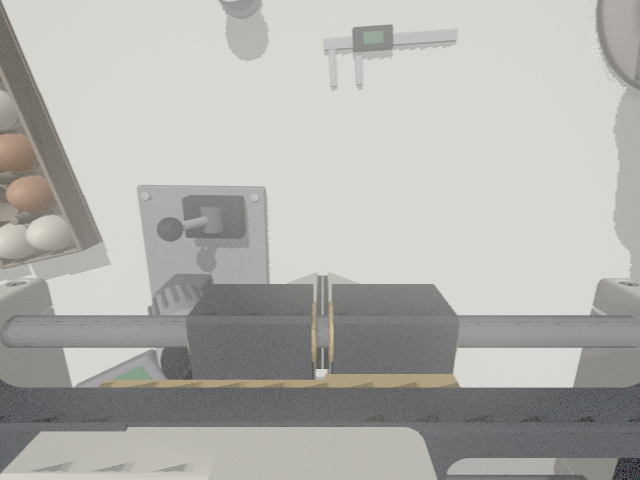

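View pics/t16b.png

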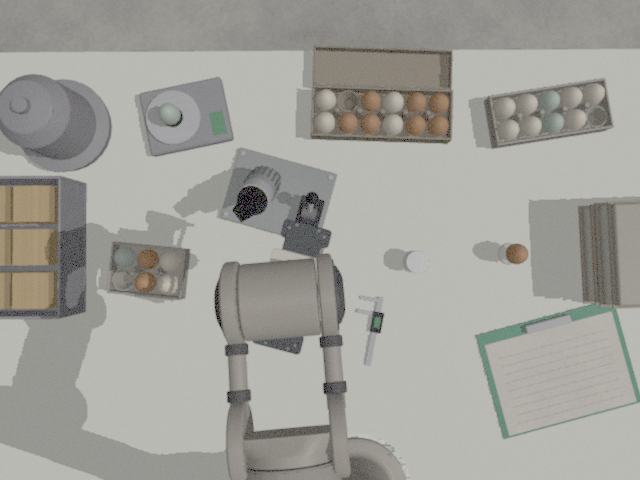

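Run:
```python
from tgt import *
a,_=tri([(load('w12'),275,216),(load('s11'),235+295/4,135+419/4)]);b,e=tri([(load('w16'),170,229.5),(load('s16'),235+376/4,135+412/4)])
print(a,b,e,np.linalg.norm(b-a))
a2=onz(load('w12'),275,216,.0875);b2=onz(load('w16'),170,229.5,.0875);print(a2,b2,np.linalg.norm(b2-a2))
for n in('s11','s16'):
    p=load(n)['pixels'].astype(int)
d=abs(load('s11')['pixels'].astype(int)-load('s16')['pixels'])[165:205,275:312];print('hood region change mean',d.mean())
```

```text
[0.5709 0.1008 0.0907] [0.6194 0.0897 0.0834] [np.float64(0.0006666044531211943), np.float64(0.000666604453121185)] 0.05025050716474074
[0.5705 0.102  0.0875] [0.6166 0.0893 0.0875] 0.047785977585359865
hood region change mean 0.6871621621621622
```

```bash
cat > ball.py <<'E'
from tgt import *
def ball(n,x,y,r):
    g=cv2.cvtColor(load(n)['pixels'],cv2.COLOR_RGB2GRAY)
    p=g[y-r:y+r,x-r:x+r]; return cv2.resize((255*(p/255.)**.4).astype(np.uint8),(390,290),interpolation=cv2.INTER_CUBIC)
d=snap('wrist','w17');print(robot.observe()['tool_pos'])
top=np.hstack([ball('w12',275,216,30),ball('w17',170,229,30)])
bot=np.hstack([ball('w2',229,234,30),ball('w3',203,182,30)])
cv2.imwrite('pics/balls.png',np.vstack([top,bot]))
E
python3 ball.py
```

```text
[0.4573 0.112  0.2815]
```

View pics/balls.png

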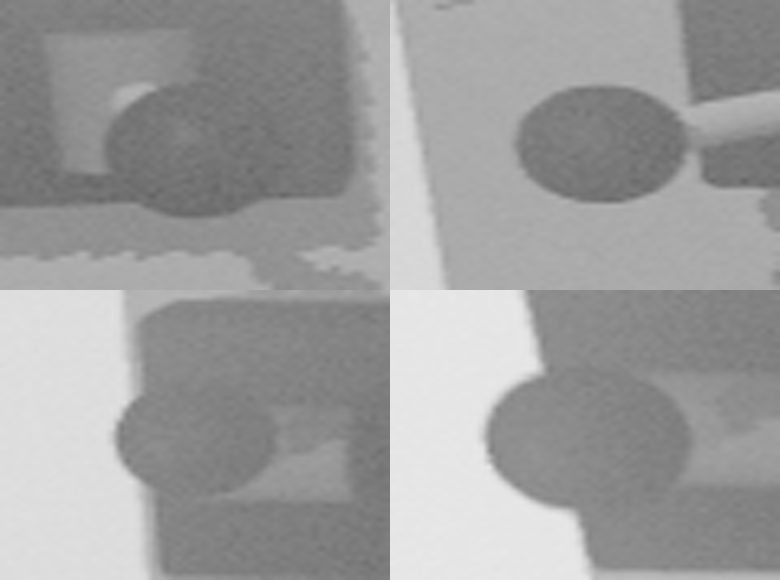

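Run:
```python
from tgt import *
L_=load
a,ea=tri([(L_('w2'),229,234.6),(L_('w3'),203.5,182.6)])
d=snap('wrist','w18');print(robot.observe()['tool_pos'])
print('off',a)
for z in (.0835,.0875,.0915):
    b=onz(L_('w17'),172.6,228.8,z)
    print(z,b,'from off horiz',np.linalg.norm((b-onz(L_('w2'),229,234.6,z))[:2]),np.linalg.norm((b-a)[:2]))
b,e=tri([(L_('w17'),172.6,228.8),(L_('s16'),235+376/4,135+412/4)]);print(b,e)
a,e=tri([(L_('w2'),229,234.6),(L_('w3'),203.5,182.6),(L_('s11'),235+295/4,135+419/4)]);print(a,e)
# side only, both at equal height
for z in (.0875,): 
    p=onz(L_('s11'),235+295/4,135+419/4,z);q=onz(L_('s16'),235+376/4,135+412/4,z);print('side',p,q,np.linalg.norm(p-q))
g=cv2.imread('pics/w17.png') if 0 else L_('w18')['pixels'][:,:,::-1]
```

```text
[0.4574 0.112  0.2812]
off [0.5696 0.1035 0.0947]
0.0835 [0.6179 0.0896 0.0835] from off horiz 0.0471867588224865 0.05020965744245048
0.0875 [0.6159 0.0891 0.0875] from off horiz 0.04644155115308394 0.04842439471440358
0.0915 [0.6138 0.0885 0.0915] from off horiz 0.0457977564029266 0.04666544649696617
[0.6188 0.0894 0.0837] [np.float64(0.0009334317742517935), np.float64(0.000933431774251863)]
[0.5714 0.1013 0.0899] [np.float64(0.000997319665711954), np.float64(0.0002599510530047214), np.float64(0.0012555097508632524)]
side [0.5749 0.1044 0.0875] [0.6165 0.0848 0.0875] 0.045914209923435964
```

Run:
```python
from tgt import *
L_=load
b=np.array([.9636,-.2672,0]);n=np.array([.2672,.9636,0])
def onplane(d,u,v,p0):
    o,r=ray(d,u,v);return o+r*((p0-o)@n)/(r@n)
for lat in (-.002,0,.002):
  p0=np.array([.570,.102,0])+n*lat
  for nm,ball,base in [('s11',(295,419),(320,487)),('s16',(376,412),(340,483))]:
    P=onplane(L_(nm),235+ball[0]/4,135+ball[1]/4,p0);Q=onplane(L_(nm),235+base[0]/4,135+base[1]/4,p0)
    v=P-Q;print(lat,nm,'ball',P,'along',(P-p0)@b*1000,'base',(Q-p0)@b*1000,Q[2],'angle',np.degrees(np.arctan2(v@b,v[2])))
d=L_('w18')['pixels'][:,:,::-1][180:270,130:290]
cv2.imwrite('pics/z18.png',cv2.resize((255*(d/255.)**.4).astype(np.uint8),(800,450),interpolation=cv2.INTER_CUBIC))
d=L_('s16')['pixels'][:,:,::-1][220:280,290:370]
cv2.imwrite('pics/zs16.png',cv2.resize((255*(d/255.)**.4).astype(np.uint8),(800,600),interpolation=cv2.INTER_CUBIC))
d=L_('s11')['pixels'][:,:,::-1][220:280,290:370]
cv2.imwrite('pics/zs11.png',cv2.resize((255*(d/255.)**.4).astype(np.uint8),(800,600),interpolation=cv2.INTER_CUBIC))
```

```text
-0.002 s11 ball [0.5716 0.0995 0.0914] along 2.2164995582855544 base 17.16826348198177 0.04177526736206094 angle -16.758755342797816
-0.002 s16 ball [0.6178 0.0867 0.086 ] along 50.170853909075475 base 29.25861923707168 0.04182490276754125 angle 25.331172982633632
0 s11 ball [0.5728 0.1012 0.09  ] along 2.8830121241187427 base 17.870206878130233 0.040258501383819145 angle -16.75875534279771
0 s16 ball [0.6191 0.0884 0.0846] along 50.95100273886767 base 29.989212854384547 0.040308254409109345 angle 25.331172982633642
0.002 s11 ball [0.574  0.103  0.0886] along 3.5495246899518538 base 18.572150274278748 0.03874173540557757 angle -16.758755342797745
0.002 s16 ball [0.6204 0.0901 0.0832] along 51.73115156865984 base 30.7198064716973 0.03879160605067744 angle 25.331172982633685
```

View pics/z18.png

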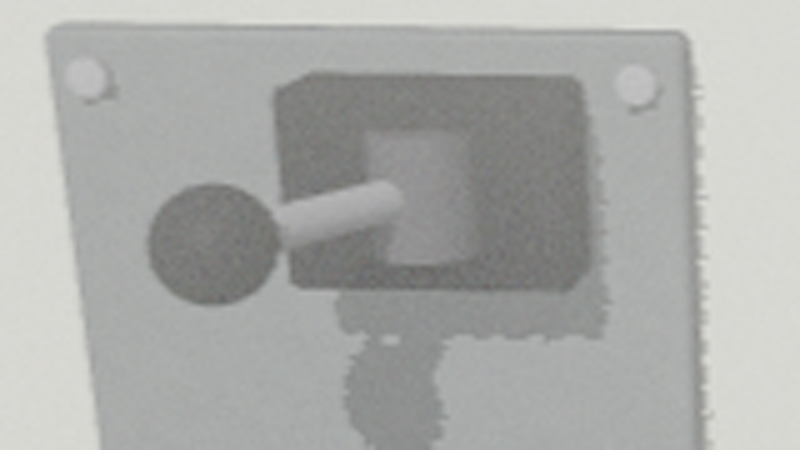

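View pics/zs16.png

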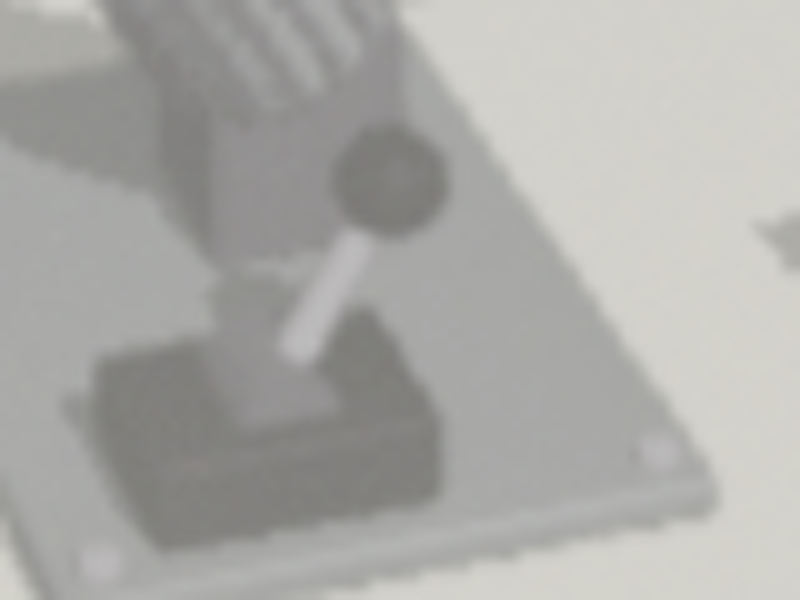

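View pics/zs11.png

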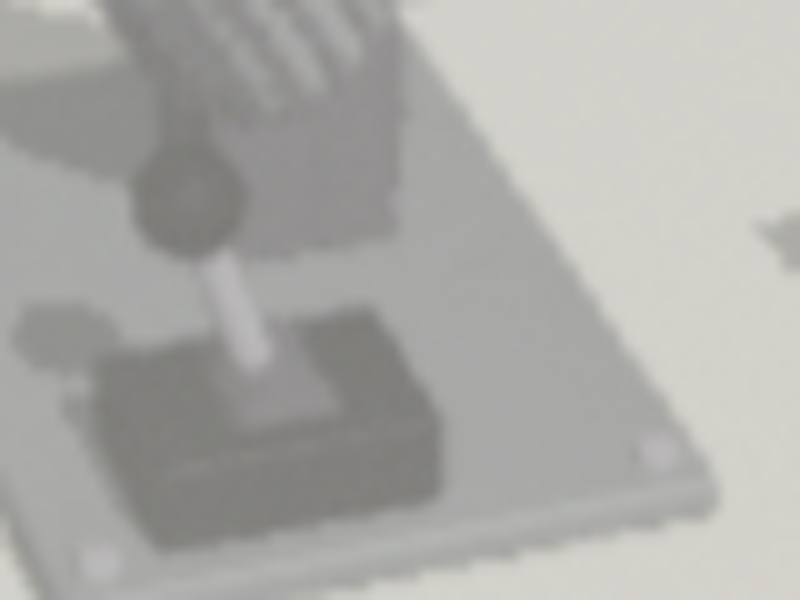

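Run:
```python
from tgt import *
w=load('w18');b=np.array([.9636,-.2672,0])
B=onz(w,172.6,228.6,.087)
# dark box top outline corners zoom: (275,90),(580,75),(590,290),(295,288); grey base (367,130),(470,130),(478,262),(388,265)
for z in (.03,.036):
    box=np.mean([onz(w,130+x/5,180+y/5,z) for x,y in [(275,78),(578,76),(588,290),(290,288)]],0)
    g=np.mean([onz(w,130+x/5,180+y/5,z+.004) for x,y in [(367,130),(470,130),(478,262),(388,265)]],0)
    print(z,'box',box,(B-box)@b,'grey',g,(B-g)@b)
w2=load('w2');A=onz(w2,229,234.6,.09);print('off rel',(A-box)@b,(A-g)@b)
```

```text
0.03 box [0.5877 0.0971 0.03  ] 0.02950418483674105 grey [0.5889 0.099  0.034 ] 0.02882778232706869
0.036 box [0.5855 0.0962 0.036 ] 0.031400525517762866 grey [0.5867 0.0982 0.04  ] 0.030752811283508416
off rel -0.01595411331999525 -0.016601827554249705
```

```bash
python3 -c "
from h import *
print(robot.observe()['time']); print(robot.hand_in())"
```

```text
23.0
the job is handed in; nothing more can be done
None
```

The hood is locked on the collar and the switch is pushed fully over to the back. I handed the job in at 23 s of the 59 s allowed. The hand-in gave no verdict.

- **Hood:** I gripped it across the 30 mm, tilted it to the collar and let it in through the slots. It met no contact until the lens. The spring force matched the text: about 6.9 N at 8.8 mm deep and 10 N at 12.6 mm. I turned it 86° clockwise with no resisting torque, then let it up 4.5 mm, where the lugs stopped it at 8.0 mm, the locked depth. After release the tool felt no force from it. It sat straight in the side view then and looked the same after the switch was pushed.
- **Switch:** I pushed it with closed fingers until it stopped hard at about 13 N. The ball then stood 29–31 mm behind the pivot, where 28.8 mm means fully on.
- **Bystanders:** The last top view shows the loupe, egg cup and cartons where they were, and the gripper well clear.

**Checks that disagreed:**
- **Ball travel:** I measured 46–51 mm, not 57 mm. I think the switch started short of fully off, because the ball was only about 16–17 mm in front of the pivot at the start and higher than at the end.
- **Top camera:** It put the collar and hood 3–4 mm off from the wrist camera in y. I used the wrist camera, and the fit bore it out.

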